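Clamp a filter module in the ratchet vise

ROBOT

A 7-joint arm with a two-finger parallel gripper is mounted at the origin on the work surface. World frame = base frame: x ahead of the robot, y to its left, z up, the work surface at z = 0. Lengths are in m, angles in rad, forces in N, time in s.
With the tool pointing down it reaches from about 0.4 to 0.85 m from the base axis. Payload 10.4 kg.
Tool frame: the origin (TCP) lies between the finger pads; the fingertips stand 8 mm ahead of it and the grasp point (between the pads) lies 11 mm behind it; z points along the fingers, x is the direction in which the jaws open and shut, and the axes are right-handed (so a half turn about z gives the same grasp; the last joint's range is limited). The gripper opens to 87 mm and grips with 3 to 60 N. Pads are 19 mm wide; open, the fingers measure 117 mm over their backs; the gripper's body (75 mm by 190 mm) begins 51 mm behind the grasp point.
Start: joints at [-1.36, 0.332, -0.065, 1.46, 0.022, 1.35, -0.088], TCP at [0.145, 0.608, 0.231] pointing down, gripper open.
Joint ranges: [-2.6, 2.6], [-0.5, 2.12], [-1.47, 1.34], [0.16, 2.42], [-1.27, 4.41], [0.06, 2.06], [-2.6, 2.6]. Speed limits (rad/s): [2.22, 2.22, 2.79, 2.79, 3.14, 3.14, 3.14].

INTERFACE

Orientations are given as a unit quaternion [x, y, z, w].
In Python, from bench import r, viewer gives the robot as it stands.
- The arm moves only by the tool apply_moves, never from a script. Its argument "increments" is a list of rows, each an object with "grip": the closure in counts, from 0 (fully open) to 255 (shut); "xyz": the shift along the tool's x, y, z in mm, a list of three; "rotation": the turn, a rotation vector about the tool's x, y, z in degrees, a list of three. A call has 1 to 5 rows; each row is the pose to reach, as a shift and turn from the pose measured when the call began, along the tool's axes at that moment; what a row does not reach only later rows make up. A row lasts 1/8 s, in which the tool goes at most 62.5 mm and 10.7 degrees, less where a joint would pass 70% of its speed; a pose out of reach is approached as far as the arm can. A call with a gripper value outside its range is refused whole. The fingers move at their own pace and stop on an object; "squeeze" is the grip in N (left out, the last holds). Time passes only in rows, so rows that repeat a pose let the fingers close. It gives the time, the measured TCP pose, the force and the opening at its end, in the units of the state.
- r.read_state(): the state, without advancing time (a new reading comes with each control period).
- viewer.camera(name): name is "scene" or "side" or "wrist"; returns a dict with "img" (400x640x3 uint8, blue, green, red), "range_z" (400x640 float32, m along the optical axis (not along the pixel's ray), 0 where there is no reading), "vertical_fov" (degrees; the focal length in pixels is half the picture's height over the tangent of half this angle, whatever the lens; pixels are square), "cx", "cy" (the principal point, pixels), "rvec" (rotation vector, rad) and "tvec" (3), from world to camera coordinates, as OpenCV has them. Camera axes: x right, y down, z forward; pixel columns grow to the right and rows downward; lengths in m; the calibration is good to about 2 mm. A picture is of the moment at which its call begins.
- r.close_job(): hands the job in, once; it reports no verdict.
The state is a dict: "time": time; "joint_positions": joint angles; "joint_vel": joint speeds; "joint_torque": joint torques, N m; "ee_pos": TCP position; "eef_rot": TCP orientation; "ft_force": force on the tool from outside, world axes, zero at the start; "torque": the same for the moment, N m; "width": finger opening in m.
Only numpy, scipy, OpenCV 4.12 (cv2) and the standard library are available. Lean on these libraries where they do the work, as an engineer would, in place of code of your own. Each camera call takes 0.05 s, during which the arm holds its last target.

TASK

Take the light-grey filter module out of its carrier and lay it in the nest of the open ratchet vise, changing your grip on it on the way, since carrier and vise leave different sides free. Then throw the orange direction fin across to its tightening side and pump the handle back and forth until the module is pressed against the fixed cheek and the red spring pad is pushed in about half of its 14 mm travel, not bottomed; let go. Move the jaw only by the handle, and leave the other things where they are.

Things in the scene. Friction and masses are not known exactly. Their poses are not given: they have to be found in the camera images.
- vise: Fixed ratchet vise, beige base 250 x 84 x 12 mm. Origin on the ratchet's vertical axis at bench level, +x towards the nest, z up. Along +x: handle, toothed wheel (72 mm across, at the origin), moving jaw (46 mm wide, top at 59.5 mm), red pad, nest, fixed cheek (50 mm wide, 59 mm high, inner face at x = 170 mm). Jaw and cheek stand at the module's ends, leaving no room for fingers there.
- nest (a point): Nest floor point, x = 138, y = 0 mm in the vise's frame, 12 mm above the bench, axes as the vise's: the module's underside centre belongs here, long side along x, when it touches the cheek; it may be laid up to 10 mm short (towards -x), the pad pushes it home. Guide lips 7 mm high slope outwards on both sides, y = +-24.5 mm at the floor (3.5 mm play), +-29 at the top, room for fingers above.
- jaw: Beige moving jaw, 20 x 46 x 46 mm, red pad 14 mm in front of it on two yellow pins. Its origin is at x = travel, y = z = 0 in the vise's frame; travel is 12 mm per rad the wheel turns. At 0 the relaxed pad is 86 mm from the cheek (22 mm clear of a module touching the cheek). Starts at 0 to 6 mm, stops at -4 and +39 mm. Friction holds it where it is left (50 N): only the handle should move it.
- pad (a joint): How far the red spring pad is pushed back into the jaw, in m: 0 relaxed, 0.014 bottomed; spring 1 N per mm. The yellow pins between jaw and pad disappear as it is pushed in.
- pad_face (a point): Top centre of the red pad's working face (46 mm wide, 44 mm high), 59 mm above the bench.
- handle (a joint): Swing of the handle about the ratchet's vertical axis in rad, counter-clockwise from above positive; at 0 the handle points along the vise's -x, away from the nest. Stops at -0.6 and +0.6; it has friction and stays where it is left.
- grip_top (a point): Top centre of the black upright grip post at the end of the steel handle: round, 22 mm across, 52 mm tall, its top 97 mm above the bench, 140 mm from the ratchet's axis. About 7 N sideways at the post drives the wheel, 3 to 6 N swings it back. Handle bar: 24 mm wide, top 45 mm above the bench.
- pawl (a joint): Direction pawl with the orange fin, angle to the handle, rad, counter-clockwise from above positive. An over-centre spring snaps it to -0.34 or +0.34; it clicks to about 0.18 riding over the 20 teeth. Positive = tightening: the counter-clockwise handle stroke turns the wheel and closes the jaw, the return is idle. Negative (always at the start) = loosening. Up to 0.35 rad of each stroke is lost.
- fin_top (a point): Top centre of the orange upright fin, 86 mm above the bench: 14 mm along the handle, 10 mm across, 34 mm tall, 40 mm outwards of the pawl's pivot, which is on the handle's midline 52 mm from the ratchet's axis. It swings 13 mm to either side of the midline and leans to the side to which the handle drives; 1 to 2 N sideways pushes it across, it snaps past the middle.
- carrier: Black two-slot carrier fixed to the bench, base 56 x 112 x 8 mm, origin at the centre of its underside. Slots 46 mm wide with centres at y = +-27 mm; walls 55 mm high (2 mm above the modules) along the modules' long sides, so a module can be taken only by its ends, which stick out 4 mm at +-x.
- module: Light-grey metal filter module, 64 (x) x 42 (y) x 45 (z) mm, about 0.3 kg, two brass studs 7 mm high and a yellow label on top; origin at the centre of its underside. Starts in either slot of the carrier, long side along the carrier's x, standing on the 8 mm base.
- spare: Dark blue module of the same size with aluminium fins on top, in the other slot: leave alone.
- meter: Yellow and black multimeter lying flat, 85 x 170 x 38 mm, origin at the centre of its underside: leave alone.
- flux_jar: Amber jar with a blue cap, 48 mm across, 60 mm tall, origin at the centre of its underside: leave alone.
- driver: Red-handled screwdriver lying on the bench: leave alone.
Not all that is in view belongs to the job. Of the things like the module, leave any that is brown or turquoise; of the rest the smaller one is meant.

How it is judged:
By the outcome, as a careful person would: the job done as asked, in the order asked, and still so for the second after the job is handed in, with the robot touching nothing.
It also fails if it takes over 72 s, if anything falls off the work surface, if the arm or the gripper's body presses on something with over 40 N, if the wrist force passes 120 N, or if a joint passes its speed limit or range.

## Working session

There is one attempt and no reset: what is moved stays moved. The work goes in short steps, Python scripts to look and compute and a tool call to move; the robot and the scene stay as the last step left them, time stands still between calls to the robot, and variables do not carry over. Pictures are saved under pics/ and viewed, and the job is handed in when it is done.

Besides the shell and the picture viewer there is one more tool, called as a command line: name --argument value ..., lists and objects as JSON in quotes. apply_moves: Moves the arm, as the interface text tells. Its arguments: {"type":"object","properties":{"increments":{"type":"array","items":{"type":"object","properties":{"grip":{"type":"number"},"xyz":{"type":"array","items":{"type":"number"}},"rotation":{"type":"array","items":{"type":"number"}}}}},"squeeze":{"type":"number"}},"required":["increments"]}

```bash
ls; mkdir -p pics; cat > h.py <<'E'
import numpy as np, cv2, json
from scipy.spatial.transform import Rotation as R
def cam(viewer,n):
    c=viewer.camera(n); f=200/np.tan(np.radians(c['vertical_fov'])/2)
    c['f']=f; c['R']=cv2.Rodrigues(np.array(c['rvec'],float))[0]; c['t']=np.array(c['tvec'],float).ravel()
    return c
def cloud(c):
    v,u=np.mgrid[0:400,0:640]; z=c['range_z']
    p=np.stack([(u-c['cx'])/c['f']*z,(v-c['cy'])/c['f']*z,z],-1)
    w=(p-c['t'])@c['R']; w[z==0]=np.nan
    return w
def proj(c,p):
    q=np.asarray(p)@c['R'].T+c['t']; return q[...,:2]/q[...,2:]*c['f']+[c['cx'],c['cy']]
E
python3 - <<'E'
from bench import r,viewer
from h import *
print(r.read_state())
for n in ['scene','side','wrist']:
    c=cam(viewer,n); cv2.imwrite(f'pics/a_{n}.png',c['img']); np.savez(f'a_{n}.npz',**{k:c[k] for k in c})
    print(n,c['f'],c['cx'],c['cy'],-c['R'].T@c['t'],c['R'][2])
E
```

```text
pics
{'time': 0.0, 'joint_positions': array([-1.35961514,  0.33286693, -0.0646908 ,  1.46094596,  0.02161475,
        1.34988053, -0.08849734]), 'joint_vel': array([-3.35121631e-04,  3.63237875e-04, -2.06136992e-04, -1.11556933e-03,
        2.09791843e-03,  1.70864203e-03, -4.63160132e-05]), 'joint_torque': array([-6.85408140e-04, -6.23263407e+01,  2.42640590e-02, -3.89885581e+01,
       -6.12264290e-02,  4.01084963e-02,  1.68789197e-04]), 'ee_pos': array([0.14471492, 0.60763317, 0.22975478]), 'eef_rot': array([ 7.84741710e-01,  6.19822519e-01, -5.24810699e-04,  4.66872915e-04]), 'ft_force': array([-0.30467445,  1.22653482, -0.33852121]), 'torque': array([ 1.67079978e-03,  2.60907776e-05, -2.20998910e-02]), 'width': 0.08699283101594389}
scene 398.1752987702765 316.46278764397744 198.76091185096362 [1.33907112 0.11500618 0.91293657] [-0.65751319 -0.19476956 -0.72783324]
side 366.6273203681865 318.87389935875444 204.51723708142555 [0.42493044 0.65232272 0.79250763] [ 0.17379605 -0.72882775 -0.66227263]
wrist 351.41226582040485 317.7820863075911 200.46109300554926 [0.07271923 0.62426867 0.38362681] [ 0.26608001 -0.06516892 -0.96174552]
```

View pics/a_scene.png

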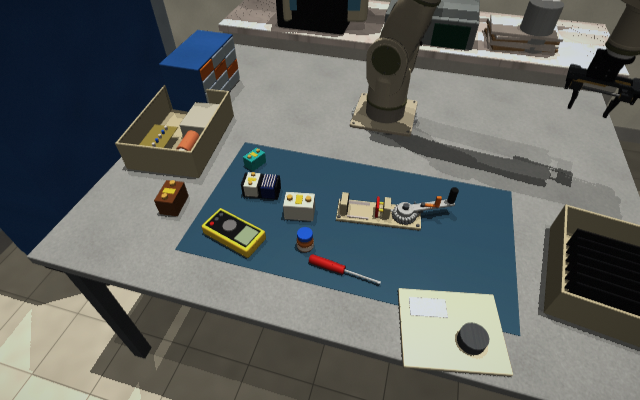

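View pics/a_side.png

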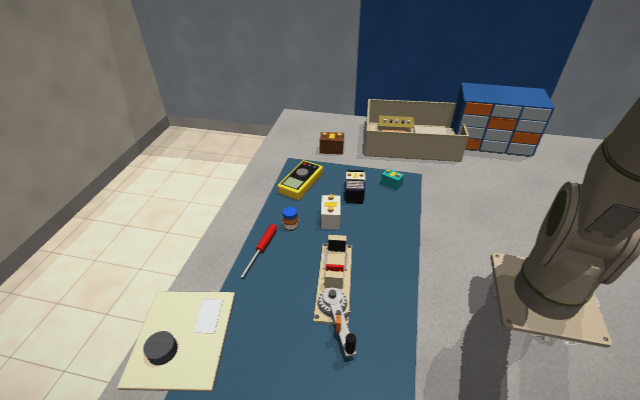

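View pics/a_wrist.png

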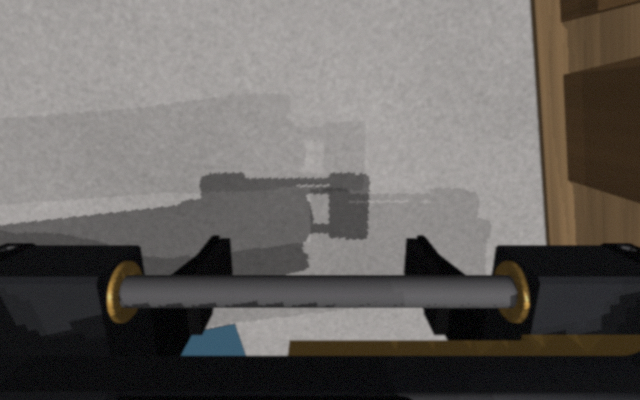

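Scene view candidates for the module:
- light-grey block in the carrier, at (251,182)
- lone, larger light-grey block, at (299,205)
- brown block, at (171,197)
- turquoise block, at (254,157)
- blue finned spare, at (267,186)

By the description it's the one in the carrier. I'll check that with a crop and sizes.

```bash
python3 - <<'E'
from h import *
L=lambda n:{k:v[()] if v.shape==() else v for k,v in np.load(f'a_{n}.npz').items()}
s=L('scene'); d=L('side')
a=cv2.resize(s['img'][140:240,230:340],None,fx=5,fy=5,interpolation=cv2.INTER_CUBIC)
cv2.imwrite('pics/b1.png',a)
b=cv2.resize(d['img'][160:240,310:410],None,fx=6,fy=6,interpolation=cv2.INTER_CUBIC); cv2.imwrite('pics/b2.png',b)
b=cv2.resize(d['img'][225:365,300:375],None,fx=4.2,fy=4.2,interpolation=cv2.INTER_CUBIC); 
b2=cv2.resize(s['img'][180:235,330:465],None,fx=4,fy=4,interpolation=cv2.INTER_CUBIC); 
cv2.imwrite('pics/b3.png',b);cv2.imwrite('pics/b4.png',b2)
for c,nm,pts in((s,'scene',[(251,182),(267,186),(299,205),(453,194),(437,202),(387,205),(378,205),(345,202)]),(d,'side',[(355,178),(331,210),(350,340),(339,320),(334,268),(337,240)])):
    W=cloud(c)
    for u,v in pts: print(nm,u,v,W[v,u].round(3))
E
```

```text
scene 251 182 [ 0.553 -0.328  0.057]
scene 267 186 [ 0.552 -0.276  0.053]
scene 299 205 [ 0.606 -0.155  0.06 ]
scene 453 194 [0.463 0.267 0.083]
scene 437 202 [0.492 0.227 0.067]
scene 387 205 [0.535 0.09  0.059]
scene 378 205 [0.541 0.065 0.057]
scene 345 202 [ 0.556 -0.03   0.058]
side 355 178 [ 0.532 -0.317  0.052]
side 331 210 [ 0.575 -0.128  0.069]
side 350 340 [0.454 0.277 0.098]
side 339 320 [0.485 0.228 0.083]
side 334 268 [0.527 0.067 0.051]
side 337 240 [ 0.537 -0.024  0.058]
```

View pics/b1.png

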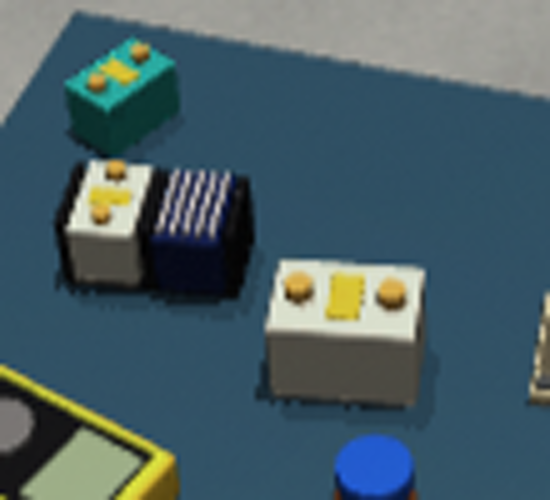

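View pics/b2.png

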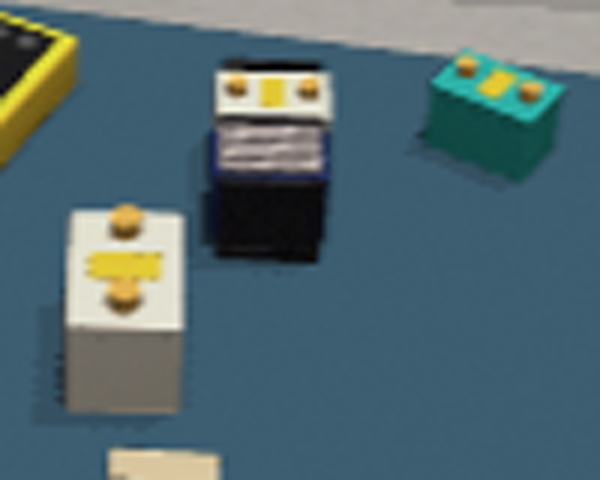

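View pics/b3.png

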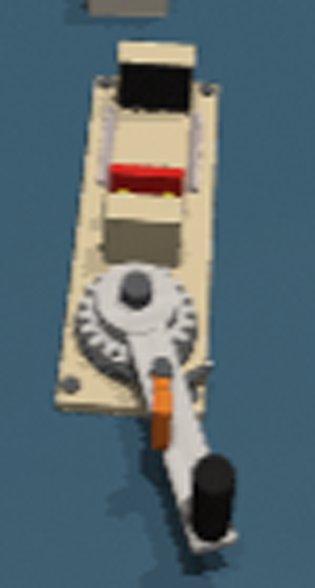

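View pics/b4.png

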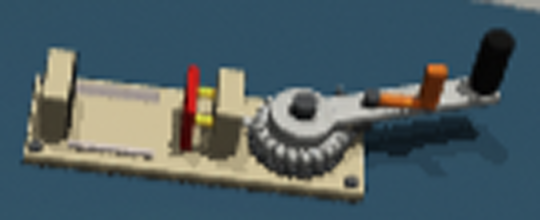

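The crops settle it. The block in the carrier (scene 251,182) is light grey and next to the blue spare. The lone one at (299,205) is clearly larger, so it's a decoy. Next I'll fit the poses.

```bash
cat > fit.py <<'E'
from h import *
def load(n): return {k:v[()] if v.shape==() else v for k,v in np.load(f'{n}.npz').items()}
def rect(P):
    (cx,cy),(w,h),a=cv2.minAreaRect((P[:,:2]*1000).astype(np.float32)); return np.round([cx,cy,w,h,a],1)
E
python3 - <<'E'
from fit import *
for n in ['scene','side']:
    c=load('a_'+n); W=cloud(c); hsv=cv2.cvtColor(c['img'],cv2.COLOR_BGR2HSV)
    H,S,V=[hsv[...,i].astype(int) for i in range(3)]
    z=W[...,2]
    box=lambda x0,x1,y0,y1,z0,z1:(W[...,0]>x0)&(W[...,0]<x1)&(W[...,1]>y0)&(W[...,1]<y1)&(z>z0)&(z<z1)
    print(n,'carrier top',rect(W[box(.49,.62,-.38,-.22,.045,.07)]))
    m=box(.49,.62,-.40,-.22,.045,.07)&(S<60)&(V>150); print(' module top',m.sum(),rect(W[m]),np.median(W[m],0))
    m=box(.48,.62,-.08,.18,.006,.018); print(' base',m.sum(),rect(W[m]))
    m=box(.48,.62,-.08,.0,.05,.066); print(' cheek top',m.sum(),rect(W[m]),np.median(W[m],0))
    m=box(.48,.62,.0,.12,.05,.066)&~((S>150)&((H<8)|(H>172))); print(' jaw top',m.sum(),rect(W[m]))
    m=box(.48,.62,.0,.12,.02,.066)&(S>150)&((H<8)|(H>172)); print(' pad',m.sum(),rect(W[m]),W[m].mean(0))
    m=box(.4,.6,.12,.35,.05,.12)&(S>120)&(H<22); print(' fin',m.sum(),rect(W[m]),W[m].mean(0),W[m].max(0))
    m=box(.4,.6,.24,.35,.05,.12); print(' post',m.sum(),rect(W[m]),W[m].mean(0),W[m].max(0))
    m=box(.4,.6,.10,.22,.045,.08)&(S<80); print(' hub',m.sum(),rect(W[m]),W[m].mean(0))
E
```

```text
scene carrier top [ 533.3 -306.    66.4  113.4    6.8]
 module top 179 [ 531.8 -308.2   64.2   91.3    8.6] [ 0.53368096 -0.32109277  0.05330714]
 base 1070 [531.8  63.8  93.1 239.2   6.3]
 cheek top 99 [540.8 -35.   52.4  20.8  13.3] [ 0.54328425 -0.03442866  0.05844124]
 jaw top 97 [526.   78.5  49.7  38.7   9.9]
 pad 56 [529.5  61.5  47.1   7.7   5.2] [0.53769991 0.06229116 0.04894828]
 fin 73 [492.  215.9  12.1  39.7  16.2] [0.49133346 0.22364142 0.06655419] [0.49755908 0.23567651 0.08919389]
 post 123 [456.3 267.4  20.9  21.2  30.1] [0.46051163 0.26674133 0.07880567] [0.46846184 0.27882122 0.09789954]
 hub 159 [512.2 160.6  43.9 134.   17.2] [0.51425985 0.1559129  0.04909581]
side carrier top [ 531.5 -302.6   63.3  116.5    7.7]
 module top 148 [ 529.  -306.3   60.9   92.9   10.2] [ 0.53175419 -0.3160344   0.05452137]
 base 1060 [528.1  63.2  84.  237.4   7.2]
 cheek top 137 [539.9 -32.3  46.8  26.8  12.2] [ 0.53926076 -0.0284756   0.05837946]
 jaw top 162 [526.   81.5  45.8  42.8   6.3]
 pad 101 [525.7  64.1  40.8   9.3   5.1] [0.52608255 0.06559924 0.05347681]
 fin 68 [489.5 217.4   8.7  41.3  10.4] [0.48735151 0.22949999 0.07185797] [0.4949512  0.23846166 0.08724794]
 post 190 [454.1 270.6  21.7  20.   54.7] [0.45452547 0.27489136 0.08338907] [0.46547646 0.28174143 0.09965259]
 hub 358 [512.7 161.4  46.4 133.8  17.4] [0.51211039 0.15230883 0.04917505]
```

```bash
cat > go.py <<'E'
# usage: python3 go.py x y z yaw  (mm, deg; tool down, tool x at yaw) -> shift/rot in tool frame
import sys; from bench import r; from h import *
s=r.read_state(); q=R.from_quat(s['eef_rot'])
x,y,z,yaw=map(float,sys.argv[1:5])
T=R.from_euler('z',yaw,degrees=True)*R.from_euler('x',180,degrees=True)
d=q.inv().apply(np.array([x,y,z])/1e3-s['ee_pos'])*1e3
rv=(q.inv()*T).as_rotvec(degrees=True)
X=q.as_matrix()[:,0]
print('t',round(s['time'],2),'tcp',(s['ee_pos']*1e3).round(1),'yaw',np.degrees(np.arctan2(X[1],X[0])).round(1),'F',s['ft_force'].round(1),'w',round(s['width']*1e3,1))
print('shift',d.round(1),'dist',np.linalg.norm(d).round(1),'rot',rv.round(1),np.linalg.norm(rv).round(1), 'q7',s['joint_positions'].round(2))
E
python3 go.py 380 400 250 77; python3 go.py 570 100 250 77
```

```text
t 0.15 tcp [144.7 607.7 229.9] yaw 76.6 F [-0.9 -0.3 -0.7] w 87.1
shift [-147.6  277.   -19.9] dist 314.5 rot [ 0.   0.1 -0.4] 0.4 q7 [-1.36  0.33 -0.06  1.46  0.02  1.35 -0.09]
t 0.15 tcp [144.7 607.7 229.9] yaw 76.6 F [-0.9 -0.3 -0.7] w 87.1
shift [-395.4  531.3  -19.6] dist 662.6 rot [ 0.   0.1 -0.4] 0.4 q7 [-1.36  0.33 -0.06  1.46  0.02  1.35 -0.09]
```

apply_moves --increments '[{"xyz": [-28, 53, -6]}, {"xyz": [-57, 107, -12]}, {"xyz": [-86, 160, -18]}, {"xyz": [-115, 215, -20]}, {"xyz": [-144, 270, -20]}]'

```text
$.increments[0]: bad value
```

apply_moves --increments '[{"xyz": [-38, 45, 0]}, {"xyz": [-78, 88, 0]}, {"xyz": [-118, 130, 0]}, {"xyz": [-158, 175, 0]}, {"xyz": [-198, 215, 0]}]'

```text
$.increments[0]: bad value
```

```bash
python3 go.py 570 100 250 77
```

```text
t 0.15 tcp [144.7 607.7 229.9] yaw 76.6 F [-0.9 -0.3 -0.7] w 87.1
shift [-395.4  531.3  -19.6] dist 662.6 rot [ 0.   0.1 -0.4] 0.4 q7 [-1.36  0.33 -0.06  1.46  0.02  1.35 -0.09]
```

All fields are needed in each row.

apply_moves --increments '[{"grip": 0, "xyz": [-28, 53, -6], "rotation": [0, 0, 0]}, {"grip": 0, "xyz": [-57, 107, -12], "rotation": [0, 0, 0]}, {"grip": 0, "xyz": [-86, 160, -18], "rotation": [0, 0, 0]}, {"grip": 0, "xyz": [-115, 215, -20], "rotation": [0, 0, 0]}, {"grip": 0, "xyz": [-144, 270, -20], "rotation": [0, 0, 0]}]' --squeeze 20

```text
time: 0.78
ee_pos: [0.3753, 0.4036, 0.2503]
eef_rot: [0.785, 0.62, -0.0, 0.0]
ft_force: [0.3, 0.4, 0.1]
width: 0.0871
```

```bash
python3 go.py 570 100 250 77
```

```text
t 0.78 tcp [375.3 403.6 250.3] yaw 76.6 F [0.3 0.4 0.1] w 87.1
shift [-250.2  259.7    0.5] dist 360.6 rot [ 0.   0.  -0.4] 0.4 q7 [-1.01  0.16  0.11  1.64 -0.02  1.35  0.45]
```

apply_moves --increments '[{"grip": 0, "xyz": [-42, 43, 0], "rotation": [0, 0, 0]}, {"grip": 0, "xyz": [-84, 87, 0], "rotation": [0, 0, 0]}, {"grip": 0, "xyz": [-126, 130, 0], "rotation": [0, 0, 0]}, {"grip": 0, "xyz": [-168, 174, 0], "rotation": [0, 0, 0]}, {"grip": 0, "xyz": [-210, 218, 0], "rotation": [0, 0, 0]}]'

```text
time: 1.4
ee_pos: [0.5394, 0.147, 0.2505]
eef_rot: [0.785, 0.62, -0.0, 0.0]
ft_force: [0.8, 0.8, 0.4]
width: 0.087
```

apply_moves --increments '[{"grip": 0, "xyz": [-20, 20, 0], "rotation": [0, 0, 0]}, {"grip": 0, "xyz": [-40, 40, 0], "rotation": [0, 0, 0]}, {"grip": 0, "xyz": [-40, 40, 0], "rotation": [0, 0, 0]}]'

```text
time: 1.78
ee_pos: [0.5697, 0.0964, 0.2502]
eef_rot: [0.786, 0.618, -0.001, 0.001]
ft_force: [-0.4, 0.5, 0.4]
width: 0.0866
```

```bash
cat > snap.py <<'E'
import sys; from bench import r,viewer; from h import *
n,tag=sys.argv[1:3]
c=cam(viewer,n); np.savez(f'{tag}.npz',**c); im=c['img']
if len(sys.argv)>3:
    x0,x1,y0,y1,k=map(float,sys.argv[3:8]); im=cv2.resize(im[int(y0):int(y1),int(x0):int(x1)],None,fx=k,fy=k,interpolation=cv2.INTER_CUBIC)
cv2.imwrite(f'pics/{tag}.png',im)
E
python3 snap.py wrist w1; python3 go.py 535 -331 200 7
```

```text
t 1.82 tcp [569.1  98.2 250.2] yaw 76.5 F [0.3 0.  0.6] w 86.8
shift [-425.3   66.8   50.5] dist 433.5 rot [ 0.   0.1 69.5] 69.5 q7 [-0.58  0.22  0.39  1.58 -0.09  1.36  1.15]
```

View pics/w1.png

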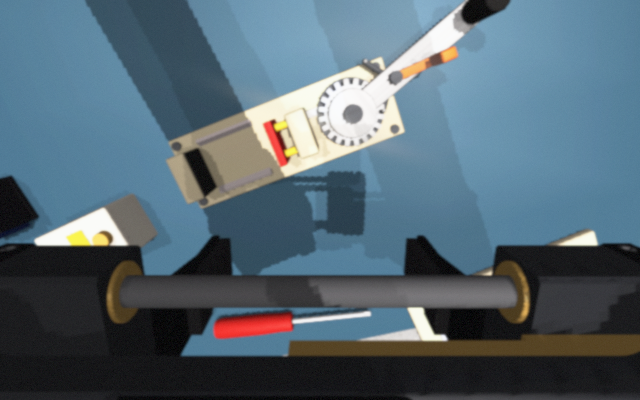

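```bash
python3 - <<'E'
from fit import *
c=load('w1'); W=cloud(c); hsv=cv2.cvtColor(c['img'],cv2.COLOR_BGR2HSV)
H,S,V=[hsv[...,i].astype(int) for i in range(3)]; z=W[...,2]
ok=np.zeros(z.shape,bool); ok[:235]=1
box=lambda x0,x1,y0,y1,z0,z1:ok&(W[...,0]>x0)&(W[...,0]<x1)&(W[...,1]>y0)&(W[...,1]<y1)&(z>z0)&(z<z1)
m=box(.46,.62,-.08,.22,.008,.06);print('foot',rect(W[m]))
m=box(.46,.62,-.08,.22,.008,.016); print('base',m.sum(),rect(W[m]),np.median(z[m]))
m=box(.48,.62,-.08,.0,.05,.066); print('cheek',m.sum(),rect(W[m]),np.median(W[m],0))
red=(S>150)&((H<8)|(H>172))
m=box(.48,.62,.0,.12,.054,.066)&~red; print('jaw',m.sum(),rect(W[m]))
m=box(.48,.62,.0,.12,.05,.066)&red; print('pad',m.sum(),rect(W[m]))
m=box(.4,.6,.12,.35,.08,.09)&(S>120)&(H<22); print('fin',m.sum(),rect(W[m]),np.median(W[m],0))
m=box(.4,.6,.22,.35,.09,.11); print('post',m.sum(),rect(W[m]),np.median(W[m],0))
for uv in[(353,114),(398,77),(335,110)]: print('hub',W[uv[1],uv[0]])
m=box(.47,.6,.08,.2,.022,.06);
for zz in np.arange(.02,.07,.004):
  k=box(.47,.56,.10,.2,zz,zz+.004); print(round(zz,3),k.sum(),rect(W[k]) if k.sum()>8 else '')
E
```

```text
foot [524.3  84.4  86.7 283.3   7.7]
base 9564 [527.   67.9  84.2 250.3   7.1] 0.011723986264836169
cheek 1150 [539.8 -35.   50.   22.3   7.2] [ 0.53863697 -0.03347772  0.05846338]
jaw 1074 [525.6  78.1  45.8  42.1   7.1]
pad 340 [527.5  62.2  43.9   6.5   6.9]
fin 182 [480.  243.3  10.9  47.2  26.4] [0.4872799  0.22797312 0.08541295]
post 311 [460.9 265.1  20.9   9.2  72.4] [0.46055669 0.26424507 0.09579887]
hub [0.51783542 0.14245552 0.05735031]
hub [0.49491646 0.19120631 0.05288392]
hub [0.51055972 0.12696596 0.04576062]
0.02 22 [505.8 133.   33.6  87.8  60.8]
0.024 151 [515.7 147.6  58.2  97.4  51.9]
0.028 992 [508.6 146.6  68.2  86.8  65.5]
0.032 45 [513.2 134.6  67.1  76.2  11. ]
0.036 13 [500.2 145.1  16.8 115.9  32.5]
0.04 289 [513.4 151.6  39.9 113.2  18.8]
0.044 2197 [514.6 152.3  47.2 112.1  16.5]
0.048 56 [510.7 148.4  16.4 111.2  24.5]
0.052 174 [513.7 150.4  17.2 110.7  23. ]
0.056 285 [528.3 124.5  16.9  58.5  31. ]
0.06 0 
0.064 0 
0.068 0
```

The wrist view fits well: base rect 84.2 x 250.3 at 7.1°, which puts the vise origin at about (517.7, 142.3) with +x at yaw -82.9°. The nest is at about (534.8, 5.4). Next I'll look at the carrier.

apply_moves --increments '[{"grip": 0, "xyz": [-52, 6, 0], "rotation": [0, 0, 8]}, {"grip": 0, "xyz": [-104, 12, 0], "rotation": [0, 0, 17]}, {"grip": 0, "xyz": [-156, 20, 0], "rotation": [0, 0, 26]}, {"grip": 0, "xyz": [-208, 28, 0], "rotation": [0, 0, 35]}, {"grip": 0, "xyz": [-260, 36, 0], "rotation": [0, 0, 44]}]'

```text
time: 2.45
ee_pos: [0.5434, -0.1629, 0.2504]
eef_rot: [0.96, 0.279, -0.0, -0.0]
ft_force: [0.4, -0.1, -0.1]
width: 0.0872
```

```bash
python3 go.py 540 -365 220 7
```

```text
t 2.45 tcp [ 543.4 -162.9  250.4] yaw 32.4 F [ 0.4 -0.1 -0.1] w 87.2
shift [-111.1  168.9   30.4] dist 204.4 rot [-0.   0.  25.4] 25.4 q7 [-0.34  0.21  0.64  1.62 -0.13  1.35  0.89]
```

apply_moves --increments '[{"grip": 0, "xyz": [-28, 42, 8], "rotation": [0, 0, 8]}, {"grip": 0, "xyz": [-56, 85, 15], "rotation": [0, 0, 16]}, {"grip": 0, "xyz": [-84, 128, 22], "rotation": [0, 0, 25.4]}, {"grip": 0, "xyz": [-111, 169, 30], "rotation": [0, 0, 25.4]}, {"grip": 0, "xyz": [-111, 169, 30], "rotation": [0, 0, 25.4]}]'

```text
time: 3.08
ee_pos: [0.5384, -0.3679, 0.2191]
eef_rot: [0.998, 0.059, -0.001, 0.0]
ft_force: [-0.3, 0.5, 0.4]
width: 0.087
```

```bash
python3 snap.py wrist w2; python3 go.py 535 -331 200 7
python3 - <<'E'
from fit import *
c=load('w2'); W=cloud(c); hsv=cv2.cvtColor(c['img'],cv2.COLOR_BGR2HSV)
H,S,V=[hsv[...,i].astype(int) for i in range(3)]; z=W[...,2]
ok=np.zeros(z.shape,bool); ok[:235]=1
box=lambda x0,x1,y0,y1,z0,z1:ok&(W[...,0]>x0)&(W[...,0]<x1)&(W[...,1]>y0)&(W[...,1]<y1)&(z>z0)&(z<z1)
m=box(.48,.6,-.4,-.23,.045,.065); print('carr',m.sum(),rect(W[m]))
m=box(.48,.6,-.4,-.23,.05,.056)&(V>140)&(S<70); 
n,l,st,_=cv2.connectedComponentsWithStats(m.astype(np.uint8))
for i in range(1,n):
  if st[i,4]>100: print(st[i],rect(W[l==i]),W[l==i][:,2].mean())
m=box(.48,.6,-.4,-.23,.045,.065)&(V<60); print('walls',rect(W[m]))
E
```

```text
t 3.12 tcp [ 539.6 -365.5  219.5] yaw 6.9 F [0.4 1.8 0.7] w 87.0
shift [ -0.5 -34.8  19.5] dist 39.9 rot [-0.1  0.1 -0.1] 0.2 q7 [-0.01  0.48  0.76  1.43 -0.33  1.37  0.88]
carr 8607 [ 531.3 -307.2   64.7  113.2    7.1]
[285  59  66   6 130] [ 526.2 -262.9   55.4    3.5    7.8] 0.052688649085164456
[285  69  66   6 122] [ 527.1 -270.5   55.6    4.1    5.9] 0.05273298725084085
[287  79  64   5 119] [ 528.8 -278.    54.5    3.3    5.8] 0.05281378677379115
[286  89  65   7 132] [ 529.4 -287.4   55.9    4.3    7.5] 0.05283105115025027
[288  99  63   6 132] [ 531.3 -295.3   54.4    4.2    6.7] 0.0528950735649549
[ 282  122   71   48 2344] [ 534.5 -333.9   63.2   41.2    8.8] 0.05259644548092432
walls [ 531.2 -309.1   53.9  106.1    9.5]
```

View pics/w2.png

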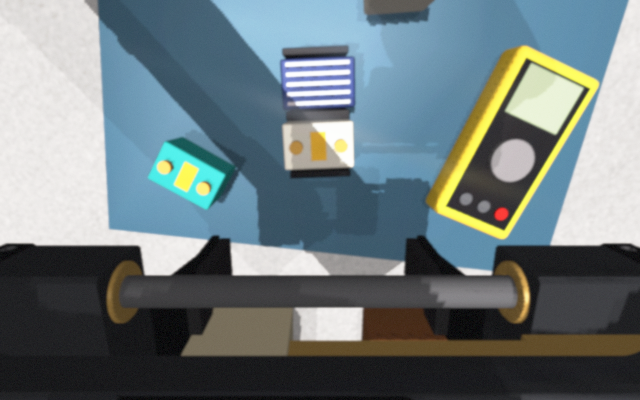

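```bash
python3 - <<'E'
from fit import *
c=load('w2'); W=cloud(c)
P=W[130:215,140:245].reshape(-1,3); P=P[P[:,2]>.02]; print(P.min(0),P.max(0))
E
python3 go.py 534.5 -334 100 7.3;python3 go.py 534.5 -334 23 7.3
```

```text
[ 0.3763757  -0.40919378  0.02002014] [ 0.44998902 -0.34725911  0.05367333]
t 3.12 tcp [ 539.6 -365.5  219.5] yaw 6.9 F [0.4 1.8 0.7] w 87.0
shift [ -1.2 -31.8 119.5] dist 123.7 rot [-0.1  0.1 -0.4] 0.4 q7 [-0.01  0.48  0.76  1.43 -0.33  1.37  0.88]
t 3.12 tcp [ 539.6 -365.5  219.5] yaw 6.9 F [0.4 1.8 0.7] w 87.0
shift [ -1.  -31.7 196.5] dist 199.1 rot [-0.1  0.1 -0.4] 0.4 q7 [-0.01  0.48  0.76  1.43 -0.33  1.37  0.88]
```

apply_moves --increments '[{"grip": 0, "xyz": [-1, -12, 45], "rotation": [0, 0, 0]}, {"grip": 0, "xyz": [-1, -24, 85], "rotation": [0, 0, 0]}, {"grip": 0, "xyz": [-1, -32, 110], "rotation": [0, 0, 0]}, {"grip": 0, "xyz": [-1, -32, 120], "rotation": [0, 0, 0]}, {"grip": 0, "xyz": [-1, -32, 120], "rotation": [0, 0, 0]}]'

```text
time: 3.75
ee_pos: [0.5353, -0.3328, 0.0998]
eef_rot: [0.998, 0.061, -0.001, -0.001]
ft_force: [0.3, -0.3, -0.4]
width: 0.0871
```

```bash
python3 go.py 534.5 -334 23 7.3
```

```text
t 3.75 tcp [ 535.3 -332.8   99.8] yaw 7.0 F [ 0.3 -0.3 -0.4] w 87.1
shift [-0.8  1.1 76.8] dist 76.8 rot [-0.1  0.1 -0.3] 0.4 q7 [-0.05  0.53  0.71  1.63 -0.37  1.13  0.88]
```

apply_moves --increments '[{"grip": 0, "xyz": [-1, 1, 30], "rotation": [0, 0, 0]}, {"grip": 0, "xyz": [-1, 1, 60], "rotation": [0, 0, 0]}, {"grip": 0, "xyz": [-1, 1, 77], "rotation": [0, 0, 0]}, {"grip": 0, "xyz": [-1, 1, 77], "rotation": [0, 0, 0]}]'

```text
time: 4.25
ee_pos: [0.5342, -0.3339, 0.0227]
eef_rot: [0.998, 0.061, -0.001, -0.001]
ft_force: [-0.2, -0.3, -0.0]
width: 0.0871
```

apply_moves --increments '[{"grip": 255, "xyz": [0, 0, 0], "rotation": [0, 0, 0]}, {"grip": 255, "xyz": [0, 0, 0], "rotation": [0, 0, 0]}, {"grip": 255, "xyz": [0, 0, 0], "rotation": [0, 0, 0]}, {"grip": 255, "xyz": [0, 0, 0], "rotation": [0, 0, 0]}]' --squeeze 30

```text
time: 4.75
ee_pos: [0.5345, -0.3341, 0.0234]
eef_rot: [0.998, 0.061, -0.001, -0.001]
ft_force: [-0.7, 1.5, 5.3]
width: 0.0638
```

```bash
python3 go.py 534.5 -334 150 7.3
```

```text
t 4.75 tcp [ 534.5 -334.1   23.4] yaw 7.0 F [-0.7  1.5  5.3] w 63.8
shift [-1.000e-01 -2.000e-01 -1.266e+02] dist 126.6 rot [-0.1  0.1 -0.3] 0.4 q7 [-0.01  0.62  0.66  1.68 -0.44  1.    0.92]
```

apply_moves --increments '[{"grip": 255, "xyz": [0, 0, -15], "rotation": [0, 0, 0]}, {"grip": 255, "xyz": [0, 0, -40], "rotation": [0, 0, 0]}, {"grip": 255, "xyz": [0, 0, -70], "rotation": [0, 0, 0]}, {"grip": 255, "xyz": [0, 0, -100], "rotation": [0, 0, 0]}, {"grip": 255, "xyz": [0, 0, -110], "rotation": [0, 0, 0]}]'

```text
time: 5.38
ee_pos: [0.5351, -0.3347, 0.1355]
eef_rot: [0.998, 0.061, 0.001, -0.0]
ft_force: [0.0, 0.7, -3.6]
width: 0.0643
```

```bash
python3 snap.py scene s1; python3 go.py 440 -180 100 7; python3 - <<'E'
from fit import *
c=load('s1'); W=cloud(c)
m=(W[...,0]>.35)&(W[...,0]<.60)&(W[...,1]>-.28)&(W[...,1]<-.08)&(W[...,2]>.012)
P=W[m]; print(rect(P),P.max(0),P.min(0))
E
```

```text
t 5.42 tcp [ 535.2 -334.7  135.7] yaw 6.9 F [ 0.9  0.7 -1.4] w 64.1
shift [ -75.9 -165.    35.6] dist 185.1 rot [-0.  -0.1 -0.1] 0.1 q7 [-0.06  0.49  0.74  1.59 -0.35  1.19  0.86]
[ 487.1 -207.1  240.   160.     5.8] [ 0.59988857 -0.11539661  0.56980835] [ 0.35960582 -0.27984403  0.01217221]
```

View pics/s1.png

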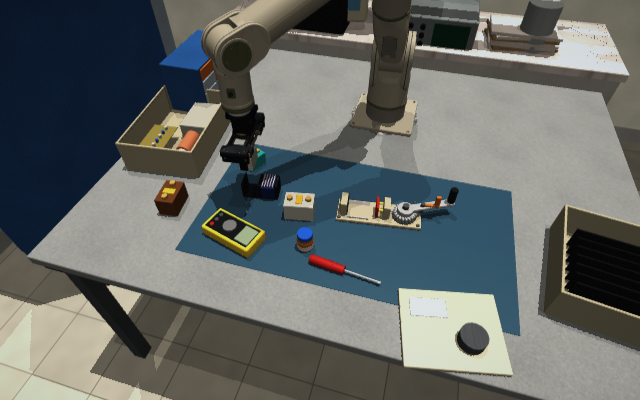

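```bash
python3 go.py 440 -150 120 -83
```

```text
t 5.42 tcp [ 535.2 -334.7  135.7] yaw 6.9 F [ 0.9  0.7 -1.4] w 64.1
shift [ -72.2 -194.8   15.6] dist 208.4 rot [-0.1 -0.  89.9] 89.9 q7 [-0.06  0.49  0.74  1.59 -0.35  1.19  0.86]
```

apply_moves --increments '[{"grip": 255, "xyz": [-10, -22, 0], "rotation": [0, 0, 9]}, {"grip": 255, "xyz": [-20, -46, 0], "rotation": [0, 0, 18]}, {"grip": 255, "xyz": [-30, -70, 0], "rotation": [0, 0, 27]}, {"grip": 255, "xyz": [-40, -94, 0], "rotation": [0, 0, 36]}, {"grip": 255, "xyz": [-48, -118, 0], "rotation": [0, 0, 45]}]'

```text
time: 6.05
ee_pos: [0.4721, -0.2223, 0.1345]
eef_rot: [0.945, -0.328, -0.0, -0.0]
ft_force: [0.1, 0.7, -2.8]
width: 0.064
```

```bash
python3 go.py 440 -150 120 -83
```

```text
t 6.05 tcp [ 472.1 -222.3  134.5] yaw -38.4 F [ 0.1  0.7 -2.8] w 64.0
shift [-70.1 -36.8  14.6] dist 80.5 rot [ 0.   0.1 44.6] 44.6 q7 [-0.49  0.26  0.96  1.89 -0.24  1.11 -0.1 ]
```

apply_moves --increments '[{"grip": 255, "xyz": [-14, -8, 3], "rotation": [0, 0, 9]}, {"grip": 255, "xyz": [-28, -16, 6], "rotation": [0, 0, 18]}, {"grip": 255, "xyz": [-42, -23, 9], "rotation": [0, 0, 27]}, {"grip": 255, "xyz": [-56, -30, 14], "rotation": [0, 0, 36]}, {"grip": 255, "xyz": [-70, -37, 14], "rotation": [0, 0, 44.6]}]'

```text
time: 6.68
ee_pos: [0.4391, -0.1492, 0.1195]
eef_rot: [0.748, -0.664, -0.001, 0.001]
ft_force: [0.6, -0.0, -2.4]
width: 0.0638
```

```bash
python3 go.py 440 -150 17 -83
```

```text
t 6.67 tcp [ 439.1 -149.2  119.5] yaw -83.2 F [ 0.6 -0.  -2.4] w 63.8
shift [  0.9  -1.1 102.5] dist 102.5 rot [ 0.1  0.  -0.2] 0.3 q7 [-0.84  0.11  1.14  2.05 -0.11  1.05 -1.1 ]
```

apply_moves --increments '[{"grip": 255, "xyz": [0, 0, 35], "rotation": [0, 0, 0]}, {"grip": 255, "xyz": [0, 0, 70], "rotation": [0, 0, 0]}, {"grip": 255, "xyz": [0, 0, 92], "rotation": [0, 0, 0]}, {"grip": 255, "xyz": [0, 0, 102], "rotation": [0, 0, 0]}, {"grip": 255, "xyz": [0, 0, 103], "rotation": [0, 0, 0]}]'

```text
time: 7.3
ee_pos: [0.4384, -0.1494, 0.0163]
eef_rot: [0.747, -0.664, -0.001, 0.001]
ft_force: [-0.0, -0.0, -2.3]
width: 0.0639
```

```bash
python3 go.py 440 -150 15.4 -83
```

```text
t 7.3 tcp [ 438.4 -149.4   16.3] yaw -83.3 F [-0.  -0.  -2.3] w 63.9
shift [ 0.7 -1.5  0.9] dist 1.9 rot [ 0.2  0.  -0.3] 0.3 q7 [-0.64  0.37  0.99  2.13 -0.41  0.85 -0.86]
```

apply_moves --increments '[{"grip": 255, "xyz": [0, 0, 1], "rotation": [0, 0, 0]}, {"grip": 255, "xyz": [0, 0, 1.5], "rotation": [0, 0, 0]}, {"grip": 0, "xyz": [0, 0, 1], "rotation": [0, 0, 0]}, {"grip": 0, "xyz": [0, 0, 0], "rotation": [0, 0, 0]}, {"grip": 0, "xyz": [0, 0, 0], "rotation": [0, 0, 0]}]'

```text
time: 7.92
ee_pos: [0.4387, -0.1494, 0.0166]
eef_rot: [0.747, -0.664, -0.001, 0.001]
ft_force: [0.0, -0.0, -0.6]
width: 0.0842
```

apply_moves --increments '[{"grip": 0, "xyz": [0, 0, 0], "rotation": [0, 0, 0]}, {"grip": 0, "xyz": [0, 0, -25], "rotation": [0, 0, 0]}, {"grip": 0, "xyz": [0, 0, -60], "rotation": [0, 0, 0]}, {"grip": 0, "xyz": [0, 0, -95], "rotation": [0, 0, 0]}, {"grip": 0, "xyz": [0, 0, -110], "rotation": [0, 0, 0]}]'

```text
time: 8.55
ee_pos: [0.4397, -0.1497, 0.128]
eef_rot: [0.747, -0.664, -0.001, 0.0]
ft_force: [-0.2, 0.2, -0.0]
width: 0.0874
```

```bash
python3 snap.py side d1 ; python3 go.py 443 -190 130 7
```

```text
t 8.6 tcp [ 440.2 -149.9  129. ] yaw -83.3 F [ 0.6 -1.6  2.1] w 87.1
shift [40.1  1.9 -1.1] dist 40.2 rot [ -0.1   0.  -90.3] 90.3 q7 [-0.9   0.09  1.2   2.04 -0.1   1.07 -1.11]
```

View pics/d1.png

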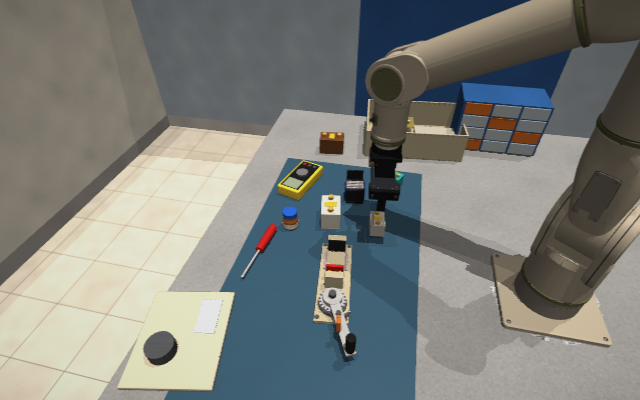

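The module stands upright on the bench at side pixel (377,225). I'll turn the tool 90° and look again.

apply_moves --increments '[{"grip": 0, "xyz": [6, 0, -10], "rotation": [0, 0, -9]}, {"grip": 0, "xyz": [13, 0, -20], "rotation": [0, 0, -18]}, {"grip": 0, "xyz": [20, 1, -30], "rotation": [0, 0, -27]}, {"grip": 0, "xyz": [27, 2, -40], "rotation": [0, 0, -36]}, {"grip": 0, "xyz": [34, 2, -50], "rotation": [0, 0, -45]}]'

```text
time: 9.22
ee_pos: [0.4419, -0.1841, 0.1788]
eef_rot: [0.945, -0.326, -0.0, -0.001]
ft_force: [0.6, 0.3, 0.2]
width: 0.0869
```

```bash
python3 go.py 443 -195 180 7
```

```text
t 9.22 tcp [ 441.9 -184.1  178.8] yaw -38.0 F [0.6 0.3 0.2] w 86.9
shift [ 7.6  7.9 -1.3] dist 11.0 rot [ -0.1   0.  -45. ] 45.0 q7 [-0.82  0.02  1.16  1.95 -0.02  1.19 -0.31]
```

apply_moves --increments '[{"grip": 0, "xyz": [2, 2, 0], "rotation": [0, 0, -9]}, {"grip": 0, "xyz": [4, 4, 0], "rotation": [0, 0, -18]}, {"grip": 0, "xyz": [6, 6, 0], "rotation": [0, 0, -27]}, {"grip": 0, "xyz": [8, 8, 0], "rotation": [0, 0, -36]}, {"grip": 0, "xyz": [8, 8, 0], "rotation": [0, 0, -45]}]'

```text
time: 9.85
ee_pos: [0.443, -0.1955, 0.1782]
eef_rot: [0.998, 0.063, -0.0, -0.001]
ft_force: [0.6, 0.4, 0.4]
width: 0.0867
```

```bash
python3 snap.py wrist w3; python3 - <<'E'
from fit import *
c=load('w3'); W=cloud(c); z=W[...,2]
ok=np.zeros(z.shape,bool); ok[:235]=1
box=lambda x0,x1,y0,y1,z0,z1:ok&(W[...,0]>x0)&(W[...,0]<x1)&(W[...,1]>y0)&(W[...,1]<y1)&(z>z0)&(z<z1)
m=box(.38,.5,-.22,-.09,.04,.05); print(m.sum(),rect(W[m]),np.median(z[m]))
E
python3 go.py 440 -150 100 7
```

```text
3725 [ 440.1 -150.4   41.8   64.1    8.5] 0.04465279975579118
t 9.9 tcp [ 443.  -195.4  178.2] yaw 7.7 F [-0.5  0.2 -1.1] w 87.1
shift [  3.2 -45.3  78.2] dist 90.4 rot [-0.1  0.   0.7] 0.7 q7 [-0.76  0.06  1.13  1.93 -0.06  1.18  0.53]
```

View pics/w3.png

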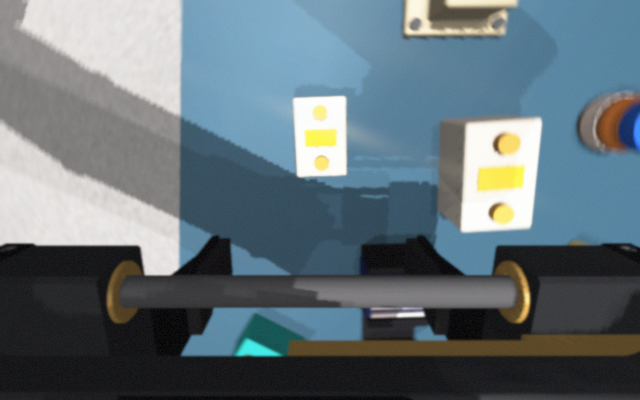

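apply_moves --increments '[{"grip": 0, "xyz": [1, -15, 30], "rotation": [0, 0, 0]}, {"grip": 0, "xyz": [2, -30, 60], "rotation": [0, 0, 0]}, {"grip": 0, "xyz": [3, -45, 75], "rotation": [0, 0, 0]}, {"grip": 0, "xyz": [3, -45, 80], "rotation": [0, 0, 0]}, {"grip": 0, "xyz": [3, -45, 80], "rotation": [0, 0, 0]}]'

```text
time: 10.52
ee_pos: [0.4402, -0.1508, 0.0987]
eef_rot: [0.998, 0.067, -0.0, -0.0]
ft_force: [0.1, -0.5, -0.0]
width: 0.0871
```

```bash
python3 go.py 440 -150.3 20 8
```

```text
t 10.53 tcp [ 440.2 -150.8   98.7] yaw 7.7 F [ 0.1 -0.5 -0. ] w 87.1
shift [-0.1 -0.5 78.7] dist 78.7 rot [-0.   0.  -0.3] 0.3 q7 [-0.77  0.16  1.08  2.07 -0.17  1.01  0.54]
```

apply_moves --increments '[{"grip": 0, "xyz": [0, -0.5, 35], "rotation": [0, 0, 0]}, {"grip": 0, "xyz": [0, -0.5, 65], "rotation": [0, 0, 0]}, {"grip": 0, "xyz": [0, -0.5, 79], "rotation": [0, 0, 0]}, {"grip": 0, "xyz": [0, -0.5, 79], "rotation": [0, 0, 0]}]'

```text
time: 11.02
ee_pos: [0.4401, -0.1509, 0.0199]
eef_rot: [0.998, 0.066, -0.0, -0.0]
ft_force: [-0.1, -0.7, 0.4]
width: 0.0869
```

apply_moves --increments '[{"grip": 255, "xyz": [0, 0, 0], "rotation": [0, 0, 0]}, {"grip": 255, "xyz": [0, 0, 0], "rotation": [0, 0, 0]}, {"grip": 255, "xyz": [0, 0, 0], "rotation": [0, 0, 0]}, {"grip": 255, "xyz": [0, 0, 0], "rotation": [0, 0, 0]}, {"grip": 255, "xyz": [0, 0, 0], "rotation": [0, 0, 0]}]'

```text
time: 11.65
ee_pos: [0.4401, -0.1508, 0.02]
eef_rot: [0.998, 0.067, -0.0, -0.0]
ft_force: [0.4, -0.4, -0.0]
width: 0.0451
```

```bash
python3 go.py 440 -150.3 120 8
```

```text
t 11.65 tcp [ 440.1 -150.8   20. ] yaw 7.6 F [ 0.4 -0.4 -0. ] w 45.1
shift [  -0.1   -0.5 -100. ] dist 100.0 rot [-0.   0.  -0.4] 0.4 q7 [-0.62  0.35  0.97  2.12 -0.39  0.85  0.71]
```

Not fully closed yet. I'll give it a little more time, then lift.

apply_moves --increments '[{"grip": 255, "xyz": [0, 0, 0], "rotation": [0, 0, 0]}, {"grip": 255, "xyz": [0, 0, 0], "rotation": [0, 0, 0]}, {"grip": 255, "xyz": [0, 0, 0], "rotation": [0, 0, 0]}]'

```text
time: 12.02
ee_pos: [0.4401, -0.1507, 0.0199]
eef_rot: [0.998, 0.067, -0.0, -0.0]
ft_force: [-1.0, -0.1, -0.2]
width: 0.0418
```

apply_moves --increments '[{"grip": 255, "xyz": [0, 0, -15], "rotation": [0, 0, 0]}, {"grip": 255, "xyz": [0, 0, -40], "rotation": [0, 0, 0]}, {"grip": 255, "xyz": [0, 0, -75], "rotation": [0, 0, 0]}, {"grip": 255, "xyz": [0, 0, -105], "rotation": [0, 0, 0]}, {"grip": 255, "xyz": [0, 0, -110], "rotation": [0, 0, 0]}]'

```text
time: 12.65
ee_pos: [0.441, -0.1506, 0.1309]
eef_rot: [0.998, 0.067, 0.001, -0.001]
ft_force: [0.1, -0.3, -3.6]
width: 0.0421
```

```bash
python3 go.py 534 10 130 7.1
```

```text
t 12.65 tcp [ 441.  -150.6  130.9] yaw 7.7 F [ 0.1 -0.3 -3.6] w 42.1
shift [ 113.6 -146.8    1.3] dist 185.6 rot [-0.1 -0.1  0.6] 0.6 q7 [-0.85  0.08  1.15  2.03 -0.08  1.08  0.47]
```

apply_moves --increments '[{"grip": 255, "xyz": [25, -32, 0], "rotation": [0, 0, 0.6]}, {"grip": 255, "xyz": [50, -65, 0], "rotation": [0, 0, 0.6]}, {"grip": 255, "xyz": [76, -98, 0], "rotation": [0, 0, 0.6]}, {"grip": 255, "xyz": [102, -131, 0], "rotation": [0, 0, 0.6]}, {"grip": 255, "xyz": [113.5, -147, 0], "rotation": [0, 0, 0.6]}]'

```text
time: 13.28
ee_pos: [0.5339, 0.0126, 0.1295]
eef_rot: [0.998, 0.063, -0.0, -0.001]
ft_force: [-0.6, -0.4, -2.8]
width: 0.0417
```

apply_moves --increments '[{"grip": 255, "xyz": [0, 0, 0], "rotation": [0, 0, 0]}, {"grip": 255, "xyz": [0, 0, 0], "rotation": [0, 0, 0]}]'

```text
time: 13.52
ee_pos: [0.533, 0.0111, 0.1287]
eef_rot: [0.998, 0.062, -0.001, -0.0]
ft_force: [0.3, -0.7, -2.7]
width: 0.042
```

```bash
python3 snap.py wrist w4; python3 go.py 534.1 10.3 33 7.1
python3 - <<'E'
from fit import *
c=load('w4'); W=cloud(c); hsv=cv2.cvtColor(c['img'],cv2.COLOR_BGR2HSV)
H,S,V=[hsv[...,i].astype(int) for i in range(3)]; z=W[...,2]
box=lambda x0,x1,y0,y1,z0,z1:(W[...,0]>x0)&(W[...,0]<x1)&(W[...,1]>y0)&(W[...,1]<y1)&(z>z0)&(z<z1)
red=(S>150)&((H<8)|(H>172))
m=box(.48,.62,.0,.12,.05,.066)&red; print('pad',m.sum(),rect(W[m]))
m=box(.48,.58,-.06,.06,.14,.17); print('mod',m.sum(),rect(W[m]),np.nanmedian(z[m]))
E
```

```text
t 13.57 tcp [533.1  11.  129. ] yaw 7.1 F [-0.8 -1.3 -3.3] w 42.0
shift [ 1.   0.9 96. ] dist 96.0 rot [-0.1  0.1  0. ] 0.1 q7 [-0.95  0.32  0.99  1.87 -0.3   1.11  0.28]
pad 852 [527.8  61.9  43.9   7.7   7. ]
mod 12526 [533.2  14.6  67.2  59.4   8.1] 0.1534218779794868
```

View pics/w4.png

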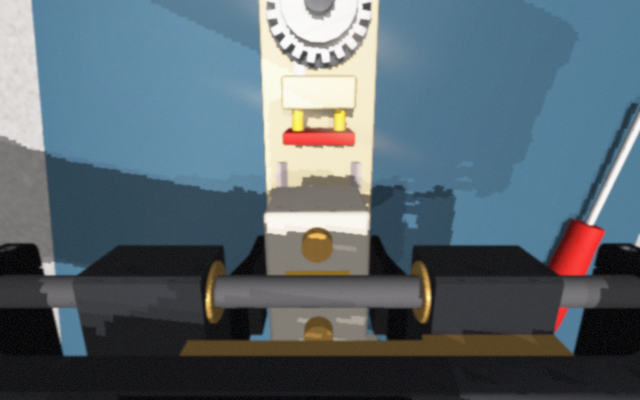

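apply_moves --increments '[{"grip": 255, "xyz": [0.5, 0.5, 25], "rotation": [0, 0, 0]}, {"grip": 255, "xyz": [1, 1, 50], "rotation": [0, 0, 0]}, {"grip": 255, "xyz": [1, 1, 70], "rotation": [0, 0, 0]}, {"grip": 255, "xyz": [1, 1, 75], "rotation": [0, 0, 0]}]'

```text
time: 14.08
ee_pos: [0.5334, 0.0095, 0.0531]
eef_rot: [0.998, 0.061, -0.001, -0.0]
ft_force: [-0.8, 0.0, -2.6]
width: 0.0419
```

```bash
python3 go.py 534.1 10.3 32 7.1
```

```text
t 14.07 tcp [533.4   9.5  53.1] yaw 7.0 F [-0.8  0.  -2.6] w 41.9
shift [ 0.9 -0.7 21.1] dist 21.1 rot [-0.   0.2 -0.1] 0.2 q7 [-0.86  0.44  0.91  1.93 -0.42  0.98  0.37]
```

apply_moves --increments '[{"grip": 255, "xyz": [0.7, -0.7, 8], "rotation": [0, 0, 0]}, {"grip": 255, "xyz": [0.7, -0.7, 15], "rotation": [0, 0, 0]}, {"grip": 255, "xyz": [0.7, -0.7, 20], "rotation": [0, 0, 0]}, {"grip": 255, "xyz": [0.7, -0.7, 21], "rotation": [0, 0, 0]}]'

```text
time: 14.58
ee_pos: [0.5338, 0.0103, 0.032]
eef_rot: [0.998, 0.061, -0.002, -0.0]
ft_force: [-5.0, -0.1, 4.4]
width: 0.0417
```

```bash
python3 go.py 534.1 10.3 32 7.1
```

```text
t 14.57 tcp [533.8  10.3  32. ] yaw 7.0 F [-5.  -0.1  4.4] w 41.7
shift [0.3 0.1 0. ] dist 0.3 rot [-0.   0.2 -0.1] 0.2 q7 [-0.83  0.47  0.88  1.94 -0.45  0.94  0.39]
```

apply_moves --increments '[{"grip": 0, "xyz": [0, 0, 0], "rotation": [0, 0, 0]}, {"grip": 0, "xyz": [0, 0, 0], "rotation": [0, 0, 0]}, {"grip": 0, "xyz": [0, 0, 0], "rotation": [0, 0, 0]}, {"grip": 0, "xyz": [0, 0, 0], "rotation": [0, 0, 0]}]'

```text
time: 15.08
ee_pos: [0.5339, 0.0103, 0.0321]
eef_rot: [0.998, 0.061, -0.001, -0.0]
ft_force: [-0.8, -0.2, -0.4]
width: 0.0742
```

apply_moves --increments '[{"grip": 0, "xyz": [0, 0, -20], "rotation": [0, 0, 0]}, {"grip": 0, "xyz": [0, 0, -60], "rotation": [0, 0, 0]}, {"grip": 0, "xyz": [0, 20, -100], "rotation": [0, 0, 0]}, {"grip": 0, "xyz": [0, 40, -140], "rotation": [0, 0, 0]}, {"grip": 0, "xyz": [0, 50, -160], "rotation": [0, 0, 0]}]'

```text
time: 15.7
ee_pos: [0.5413, -0.0411, 0.1956]
eef_rot: [0.998, 0.06, 0.0, -0.001]
ft_force: [0.1, 1.4, 0.3]
width: 0.0867
```

```bash
python3 snap.py wrist w5;cat > vm.py <<'E'
import sys; from fit import *
c=load(sys.argv[1]); W=cloud(c); hsv=cv2.cvtColor(c['img'],cv2.COLOR_BGR2HSV)
H,S,V=[hsv[...,i].astype(int) for i in range(3)]; z=W[...,2]
a=np.radians(7.1); u=np.array([np.sin(a),-np.cos(a)]); v=np.array([np.cos(a),np.sin(a)]); o=np.array([.5177,.1423])
X=(W[...,:2]-o)@u*1e3; Y=(W[...,:2]-o)@v*1e3; Z=z*1e3
def rep(n,m):
    if m.sum()<10: print(n,m.sum()); return
    p=np.stack([X[m],Y[m]],1); print(n,m.sum(),'x',np.percentile(X[m],[1,50,99]).round(1),'y',np.percentile(Y[m],[1,50,99]).round(1),'z',np.median(Z[m]).round(1), rect(p/1e3))
red=(S>150)&((H<8)|(H>172))
ya=np.abs(Y)<35
rep('pad',ya&(X>75)&(X<125)&(Z>40)&(Z<65)&red)
rep('jaw',ya&(X>40)&(X<125)&(Z>54)&(Z<65)&(S<110))
rep('module',ya&(X>90)&(X<175)&(Z>53.5)&(Z<57.9)&(S<100)&(V>120))
rep('cheek',ya&(X>168)&(X<200)&(Z>57)&(Z<63))
rep('fin',(X<-50)&(X>-120)&(abs(Y)<100)&(Z>80)&(Z<92)&(S>120)&(H<22))
rep('post',(X<-70)&(X>-160)&(abs(Y)<120)&(Z>90)&(Z<105))
E
python3 vm.py w5; python3 go.py 534.1 10.3 32 7.1
```

```text
pad 620 x [78.7 83.  85.5] y [-21.2   0.5  21.4] z 57.9 [82.   0.2 42.8  7.  89.9]
jaw 3357 x [ 44.1  62.5 124.6] y [-22.4  -0.1  21.8] z 58.0 [84.2 -0.3 45.7 81.  89.7]
module 3151 x [101.3 129.5 171.7] y [-20.7   0.2  21. ] z 56.6 [137.7  -0.6  74.3  49.3   1.1]
cheek 1382 x [168.1 178.4 189.1] y [-24.1   0.   23.9] z 58.5 [178.6  -0.   49.7  21.3  89.7]
fin 0
post 0
t 15.75 tcp [542.  -42.3 197.2] yaw 6.9 F [ 0.5 -2.4  2.9] w 87.1
shift [ -2.  -53.1 165.3] dist 173.6 rot [-0.  -0.1 -0.2] 0.3 q7 [-0.9   0.26  1.05  1.77 -0.24  1.25  0.33]
```

View pics/w5.png

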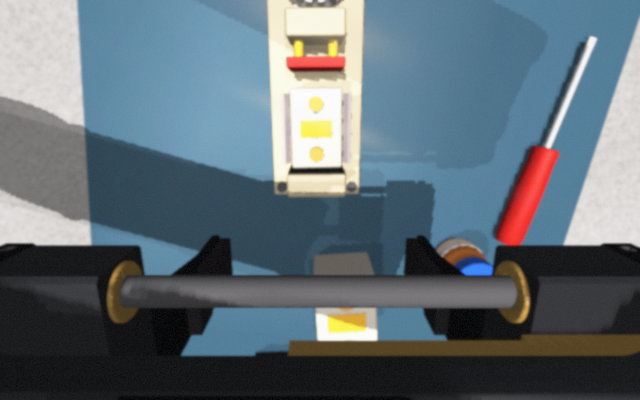

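The module is flat and straight in the nest (wrist pixel 316,128), spanning vise x of about 101 to 165 and y of ±21. Next is the fin, and I'll get a close look first.

```bash
python3 go.py 505 175 200 26
```

```text
t 15.75 tcp [542.  -42.3 197.2] yaw 6.9 F [ 0.5 -2.4  2.9] w 87.1
shift [ -10.8 -220.2   -2.6] dist 220.5 rot [ -0.   -0.2 -19.1] 19.1 q7 [-0.9   0.26  1.05  1.77 -0.24  1.25  0.33]
```

apply_moves --increments '[{"grip": 255, "xyz": [-2, -50, -2], "rotation": [0, 0, -5]}, {"grip": 255, "xyz": [-5, -105, -3], "rotation": [0, 0, -10]}, {"grip": 255, "xyz": [-8, -160, -3], "rotation": [0, 0, -15]}, {"grip": 255, "xyz": [-11, -210, -3], "rotation": [0, 0, -19]}, {"grip": 255, "xyz": [-11, -220, -3], "rotation": [0, 0, -19]}]'

```text
time: 16.38
ee_pos: [0.5036, 0.1787, 0.2006]
eef_rot: [0.974, 0.227, 0.001, -0.001]
ft_force: [0.4, -1.0, 0.2]
width: 0.0446
```

apply_moves --increments '[{"grip": 255, "xyz": [0, 0, 0], "rotation": [0, 0, 0]}, {"grip": 255, "xyz": [0, 0, 0], "rotation": [0, 0, 0]}]'

```text
time: 16.62
ee_pos: [0.5039, 0.1774, 0.2009]
eef_rot: [0.974, 0.226, 0.001, -0.001]
ft_force: [0.1, -0.3, -0.1]
width: 0.025
```

```bash
python3 snap.py wrist w6; python3 vm.py w6; python3 go.py 518 244 140 26
```

```text
pad 75 x [78.2 82.3 85.3] y [ 4.1 14.9 21.3] z 58.1 [83.  12.8  5.1 18.2 18.1]
jaw 347 x [ 43.  104.5 120. ] y [-4.9 11.  21.3] z 56.8 [81.7  9.4 78.  26.6  2.5]
module 236 x [ 99.9 108.9 120.2] y [ 6.3 13.  20.2] z 56.6 [110.2  13.   21.   14.8   1.3]
cheek 0
fin 223 x [-96.1 -89.2 -82.6] y [-24.1 -19.7 -15. ] z 85.4 [-89.4 -19.5  13.8   9.3   0.6]
post 820 x [-142.2 -132.1 -122.1] y [-56.9 -46.8 -36.8] z 96.3 [-132.4  -47.    21.2   20.9   66.3]
t 16.68 tcp [503.9 177.2 200.8] yaw 26.1 F [-0.6 -0.1 -0.8] w 20.8
shift [ 41.8 -53.8  61. ] dist 91.4 rot [-0.  -0.2  0.1] 0.2 q7 [-1.23  0.19  0.91  1.78 -0.16  1.24  0.18]
```

View pics/w6.png

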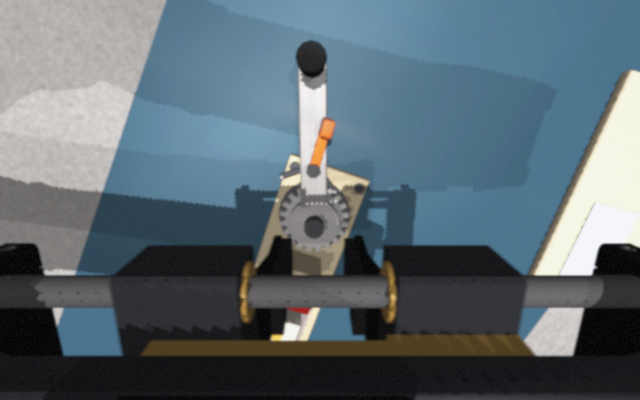

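Fin at pixel (327,128), right of the bar, with the post at (311,58). It has to go to the image left, which is -tool x. I'm approaching on its right.

apply_moves --increments '[{"grip": 255, "xyz": [15, -20, 15], "rotation": [0, 0, 0]}, {"grip": 255, "xyz": [30, -40, 35], "rotation": [0, 0, 0]}, {"grip": 255, "xyz": [42, -54, 55], "rotation": [0, 0, 0]}, {"grip": 255, "xyz": [42, -54, 61], "rotation": [0, 0, 0]}, {"grip": 255, "xyz": [42, -54, 61], "rotation": [0, 0, 0]}]'

```text
time: 17.3
ee_pos: [0.5184, 0.2424, 0.1402]
eef_rot: [0.974, 0.225, 0.001, -0.0]
ft_force: [0.4, -1.0, -0.3]
width: 0.0006
```

```bash
python3 go.py 518 243.5 69 26;  python3 go.py 489 229.5 69 26
```

```text
t 17.3 tcp [518.4 242.4 140.2] yaw 26.0 F [ 0.4 -1.  -0.3] w 0.6
shift [-0.  -1.1 71.2] dist 71.2 rot [ 0.  -0.1 -0. ] 0.1 q7 [-1.21  0.37  0.84  1.76 -0.3   1.15  0.18]
t 17.3 tcp [518.4 242.4 140.2] yaw 26.0 F [ 0.4 -1.  -0.3] w 0.6
shift [-32.2  -1.2  71.1] dist 78.1 rot [ 0.  -0.1 -0. ] 0.1 q7 [-1.21  0.37  0.84  1.76 -0.3   1.15  0.18]
```

apply_moves --increments '[{"grip": 255, "xyz": [0, -1, 35], "rotation": [0, 0, 0]}, {"grip": 255, "xyz": [0, -1, 65], "rotation": [0, 0, 0]}, {"grip": 255, "xyz": [0, -1, 71], "rotation": [0, 0, 0]}, {"grip": 255, "xyz": [0, -1, 71], "rotation": [0, 0, 0]}]'

```text
time: 17.8
ee_pos: [0.5187, 0.2429, 0.0703]
eef_rot: [0.975, 0.224, 0.002, -0.0]
ft_force: [0.7, -0.3, 0.2]
width: 0.0002
```

apply_moves --increments '[{"grip": 255, "xyz": [-8, 0, 0], "rotation": [0, 0, 0]}, {"grip": 255, "xyz": [-16, 0, 0], "rotation": [0, 0, 0]}, {"grip": 255, "xyz": [-22, 0, 0], "rotation": [0, 0, 0]}, {"grip": 255, "xyz": [-28, 0, 0], "rotation": [0, 0, 0]}, {"grip": 255, "xyz": [-32, 0, 0], "rotation": [0, 0, 0]}]'

```text
time: 18.42
ee_pos: [0.4895, 0.2288, 0.0703]
eef_rot: [0.975, 0.224, 0.002, -0.0]
ft_force: [-0.5, 0.1, 1.0]
width: 0.0003
```

```bash
python3 snap.py side d2 280 420 260 380 5;  python3 go.py 489 229.5 69 26
```

```text
t 18.48 tcp [489.2 228.5  70.2] yaw 25.9 F [ 0.8 -0.6 -0.9] w 0.5
shift [ 0.3 -1.   1.2] dist 1.5 rot [ 0.  -0.2 -0.1] 0.2 q7 [-1.21  0.38  0.82  1.9  -0.33  0.99  0.21]
```

View pics/d2.png

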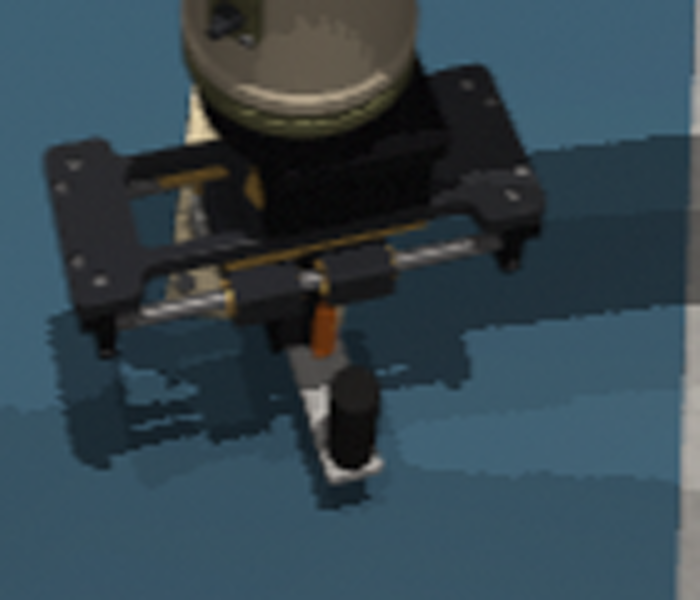

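apply_moves --increments '[{"grip": 255, "xyz": [-4, 0, 0], "rotation": [0, 0, 0]}, {"grip": 255, "xyz": [-4, 0, 0], "rotation": [0, 0, 0]}, {"grip": 255, "xyz": [10, 0, 0], "rotation": [0, 0, 0]}, {"grip": 255, "xyz": [25, 0, -20], "rotation": [0, 0, 0]}, {"grip": 255, "xyz": [25, 0, -60], "rotation": [0, 0, 0]}]'

```text
time: 19.1
ee_pos: [0.5122, 0.2398, 0.1299]
eef_rot: [0.975, 0.224, 0.001, 0.001]
ft_force: [0.6, 0.5, 1.4]
width: 0.0001
```

```bash
python3 go.py 505 175 200 26; python3 snap.py side d3 280 420 260 380 5; python3 vm.py d3
```

```text
t 19.1 tcp [512.2 239.8 129.9] yaw 25.9 F [0.6 0.5 1.4] w 0.1
shift [-34.7  55.3 -70. ] dist 95.7 rot [ 0.1 -0.1 -0.1] 0.1 q7 [-1.21  0.36  0.84  1.78 -0.3   1.13  0.18]
pad 0
jaw 0
module 0
cheek 0
fin 32 x [-89.7 -84.2 -77.3] y [-49.3 -42.6 -36.1] z 85.4 [-83.  -42.8  12.6  10.2  36.3]
post 96 x [-144.7 -136.7 -125.1] y [-56.3 -46.2 -36.1] z 96.1 [-134.8  -46.2   20.3   20.3    2.2]
```

View pics/d3.png

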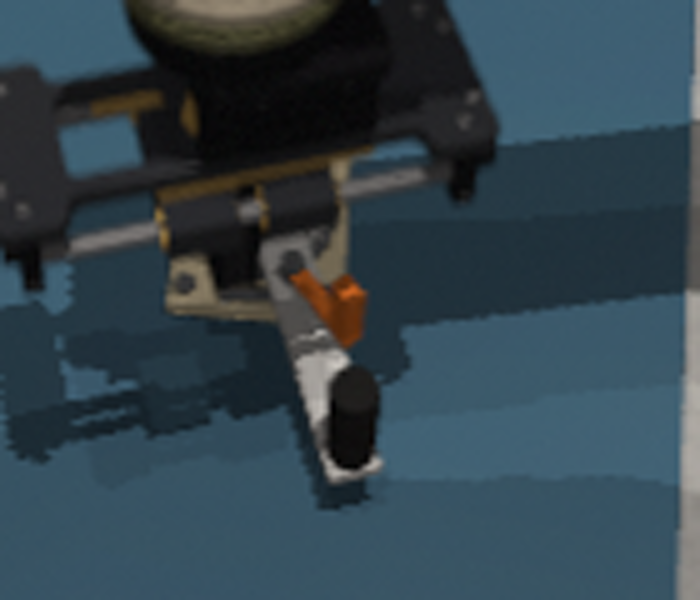

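The fin is thrown: it's right of the bar at crop (350,310), measured at (-83.5,-42.7) against a predicted (-80,-42). Next I'll cage the post.

```bash
cat > arc.py <<'E'
import sys; from bench import r; from h import *
s=r.read_state(); q=R.from_quat(s['eef_rot']); z=float(sys.argv[1])
o=np.array([517.7,142.3]); rad=140.2
X=q.as_matrix()[:,0]; p=s['ee_pos'][:2]*1e3-o
print('t',round(s['time'],2),'theta now',round(np.arctan2(p[1],p[0])-np.radians(97.1),3),'r',np.hypot(*p).round(1),'z',s['ee_pos'][2].round(4),'F',s['ft_force'].round(1),'w',round(s['width']*1e3,1),'q',s['joint_positions'].round(2))
for th in map(float,sys.argv[2:]):
    a=np.radians(97.1)+th; w=np.r_[o+rad*np.array([np.cos(a),np.sin(a)]),z]
    T=R.from_euler('z',a-np.pi/2)*R.from_euler('x',180,degrees=True)
    print(th,q.inv().apply(w-s['ee_pos']*1e3).round(1),(q.inv()*T).as_rotvec(degrees=True).round(1))
E
python3 arc.py 130 .335; python3 arc.py 68 .335
```

```text
t 19.15 theta now -0.094 r 98.0 z 0.1356 F [ 3.6 -0.4  5.4] w 0.4 q [-1.22  0.36  0.85  1.78 -0.29  1.13  0.18]
0.335 [-41.2 -50.8   5.3] [ 0.  -0.5 -0.4]
t 19.15 theta now -0.094 r 98.0 z 0.1356 F [ 3.6 -0.4  5.4] w 0.4 q [-1.22  0.36  0.85  1.78 -0.29  1.13  0.18]
0.335 [-41.7 -50.8  67.3] [ 0.  -0.5 -0.4]
```

apply_moves --increments '[{"grip": 100, "xyz": [-10, -20, 0], "rotation": [0, 0, 0]}, {"grip": 100, "xyz": [-25, -40, 2], "rotation": [0, -0.5, 0]}, {"grip": 100, "xyz": [-41, -51, 4], "rotation": [0, -0.5, 0]}, {"grip": 100, "xyz": [-41, -51, 4], "rotation": [0, -0.5, 0]}, {"grip": 100, "xyz": [-41, -51, 4], "rotation": [0, -0.5, 0]}]'

```text
time: 19.77
ee_pos: [0.4568, 0.2683, 0.1316]
eef_rot: [0.975, 0.224, 0.0, 0.0]
ft_force: [0.1, -0.4, 0.3]
width: 0.0425
```

apply_moves --increments '[{"grip": 100, "xyz": [0, 0, 0], "rotation": [0, 0, 0]}, {"grip": 100, "xyz": [0, 0, 0], "rotation": [0, 0, 0]}]'

```text
time: 20.02
ee_pos: [0.4575, 0.2679, 0.1317]
eef_rot: [0.975, 0.223, 0.0, 0.001]
ft_force: [0.2, 0.1, 0.3]
width: 0.0518
```

```bash
python3 arc.py 68 .335; python3 snap.py side d4 280 420 260 380 5
```

```text
t 20.02 theta now 0.323 r 139.3 z 0.1317 F [0.2 0.1 0.3] w 51.8 q [-1.36  0.26  0.86  1.87 -0.22  1.1   0.03]
0.335 [-1.7 -1.  63.7] [ 0.1 -0.  -0.5]
```

View pics/d4.png

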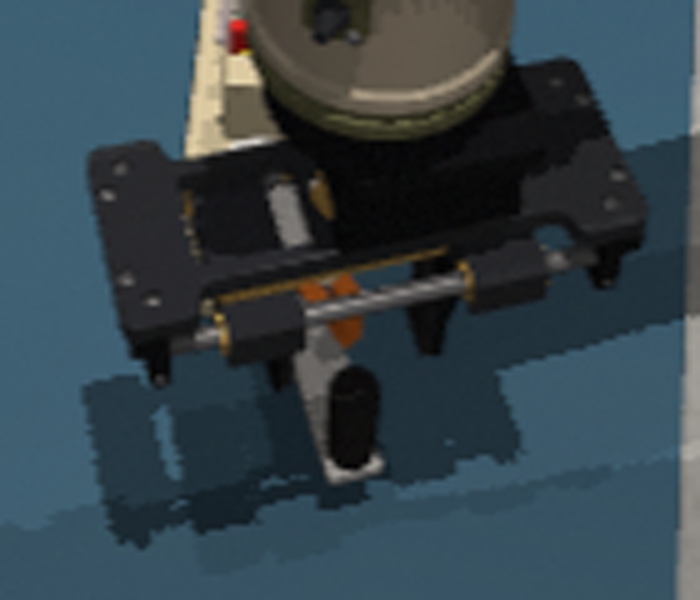

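apply_moves --increments '[{"grip": 100, "xyz": [-1.5, -1, 20], "rotation": [0, 0, 0]}, {"grip": 100, "xyz": [-1.5, -1, 40], "rotation": [0, 0, 0]}, {"grip": 100, "xyz": [-1.5, -1, 58], "rotation": [0, 0, 0]}, {"grip": 170, "xyz": [-1.5, -1, 64], "rotation": [0, 0, 0]}, {"grip": 170, "xyz": [-1.5, -1, 64], "rotation": [0, 0, 0]}]' --squeeze 20

```text
time: 20.7
ee_pos: [0.4557, 0.268, 0.0676]
eef_rot: [0.975, 0.223, 0.0, 0.001]
ft_force: [-0.2, 0.5, 0.2]
width: 0.0404
```

apply_moves --increments '[{"grip": 170, "xyz": [0, 0, 0], "rotation": [0, 0, 0]}, {"grip": 170, "xyz": [0, 0, 0], "rotation": [0, 0, 0]}]'

```text
time: 20.95
ee_pos: [0.4559, 0.2682, 0.0681]
eef_rot: [0.975, 0.223, 0.001, 0.0]
ft_force: [0.0, 0.1, -0.7]
width: 0.03
```

```bash
python3 arc.py 68 .335 .25 .1 -.05 -.2 -.3 -.45 -.56; python3 snap.py side d5 280 420 260 380 5
```

```text
t 20.95 theta now 0.332 r 140.3 z 0.0681 F [ 0.   0.1 -0.7] w 30.0 q [-1.31  0.36  0.81  1.93 -0.31  0.98  0.09]
0.335 [-0.4  0.1  0.1] [ 0.1 -0.  -0.5]
0.25 [11.5  0.5  0.1] [ 0.1 -0.   4.4]
0.1 [32.3  3.6  0.1] [ 0.1 -0.1 12.9]
-0.05 [52.4  9.9  0.1] [ 0.1 -0.1 21.5]
-0.2 [71.3 19.   0.1] [ 0.1 -0.1 30.1]
-0.3 [83.  26.7  0.2] [ 0.1 -0.1 35.9]
-0.45 [99.1 40.2  0.2] [ 0.  -0.1 44.5]
-0.56 [109.5  51.6   0.2] [ 0.  -0.1 50.8]
```

View pics/d5.png

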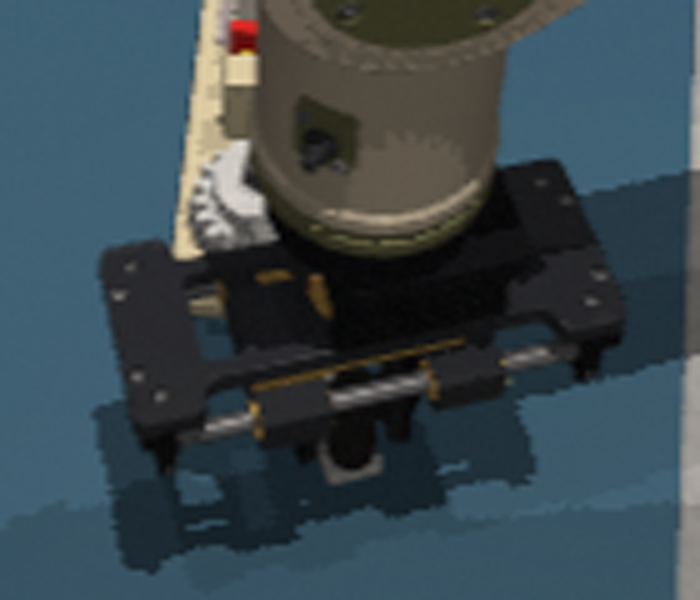

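The post sits between the fingers at crop (350,440). Now the idle swing back.

apply_moves --increments '[{"grip": 170, "xyz": [11.5, 0.5, 0], "rotation": [0, 0, 4.4]}, {"grip": 170, "xyz": [32, 3.6, 0], "rotation": [0, 0, 13]}, {"grip": 170, "xyz": [52, 10, 0], "rotation": [0, 0, 21.5]}, {"grip": 170, "xyz": [71, 19, 0], "rotation": [0, 0, 30]}, {"grip": 170, "xyz": [83, 26.7, 0], "rotation": [0, 0, 36]}]'

```text
time: 21.62
ee_pos: [0.5423, 0.2806, 0.0679]
eef_rot: [0.996, -0.091, 0.0, 0.0]
ft_force: [-2.2, -1.5, 0.6]
width: 0.029
```

```bash
python3 arc.py 68 -.36 -.45 -.56 -.58
```

```text
t 21.62 theta now -0.3 r 140.5 z 0.0679 F [-2.2 -1.5  0.6] w 29.0 q [-1.22  0.59  0.89  1.71 -0.51  1.08 -0.35]
-0.36 [ 8.5  0.5 -0.1] [ 0.1 -0.   3.1]
-0.45 [21.   1.7 -0.1] [ 0.1 -0.   8.3]
-0.56 [36.1  4.8 -0.1] [ 0.1 -0.  14.6]
-0.58 [38.8  5.5 -0.1] [ 0.1 -0.  15.7]
```

apply_moves --increments '[{"grip": 170, "xyz": [10, 0.5, 0], "rotation": [0, 0, 4]}, {"grip": 170, "xyz": [24, 2.2, 0], "rotation": [0, 0, 10]}, {"grip": 170, "xyz": [36, 4.8, 0], "rotation": [0, 0, 14.5]}, {"grip": 170, "xyz": [38.5, 5.5, 0], "rotation": [0, 0, 15.7]}]'

```text
time: 22.12
ee_pos: [0.5792, 0.2682, 0.0678]
eef_rot: [0.974, -0.226, -0.0, 0.001]
ft_force: [-3.2, 1.0, 1.2]
width: 0.0292
```

```bash
python3 arc.py 68 -.5 -.37 -.24 -.11 0; python3 snap.py side d6 280 420 220 360 5; python3 vm.py d6
```

```text
t 22.12 theta now -0.578 r 140.1 z 0.0678 F [-3.2  1.   1.2] w 29.2 q [-1.17  0.67  0.93  1.64 -0.58  1.13 -0.55]
-0.5 [-11.    0.3  -0.2] [ 0.1 -0.  -4.6]
-0.37 [-29.    3.   -0.2] [  0.1   0.  -12.1]
-0.24 [-46.5   7.9  -0.2] [  0.1   0.  -19.5]
-0.11 [-63.2  15.1  -0.2] [  0.1   0.  -27. ]
0.0 [-76.6  22.9  -0.2] [  0.1   0.  -33.3]
pad 85 x [75.1 76.7 84.2] y [-22.1  -1.9  21. ] z 56.1 [80.1 -0.4 43.8  9.5 89.2]
jaw 250 x [ 40.9  59.5 123. ] y [-21.4   1.3  23. ] z 57.7 [82.3  1.  84.2 44.9  0.4]
module 173 x [ 98.9 125.9 173.9] y [-21.1  -0.4  21. ] z 56.5 [ 1.355e+02 -1.000e-01  4.260e+01  7.990e+01  8.720e+01]
cheek 68 x [168.4 177.5 187.5] y [-23.   -6.1  14. ] z 58.8 [178.3  -4.1  38.2  19.8  89.5]
fin 1
post 7
```

View pics/d6.png

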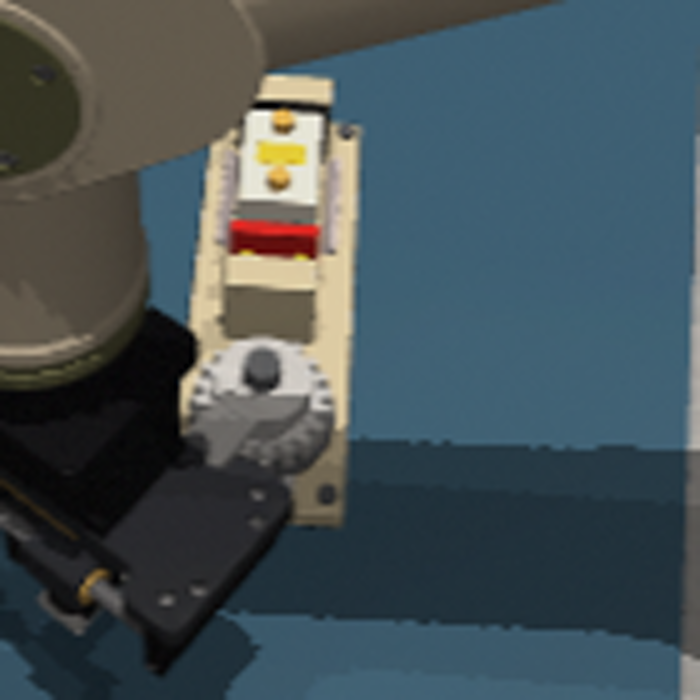

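The jaw is unmoved and clearly visible. Drive stroke 1.

apply_moves --increments '[{"grip": 170, "xyz": [-11, 0.3, 0], "rotation": [0, 0, -4.6]}, {"grip": 170, "xyz": [-29, 3, 0], "rotation": [0, 0, -12]}, {"grip": 170, "xyz": [-46.5, 8, 0], "rotation": [0, 0, -19.5]}, {"grip": 170, "xyz": [-63, 15, 0], "rotation": [0, 0, -27]}, {"grip": 170, "xyz": [-76.6, 23, 0], "rotation": [0, 0, -33.3]}]'

```text
time: 22.8
ee_pos: [0.501, 0.2816, 0.0683]
eef_rot: [0.998, 0.065, 0.002, 0.0]
ft_force: [6.4, 0.5, -6.3]
width: 0.0288
```

```bash
python3 arc.py 68 .1 .23 .36 .49 .58
```

```text
t 22.8 theta now -0.005 r 140.2 z 0.0683 F [ 6.4  0.5 -6.3] w 28.8 q [-1.27  0.49  0.85  1.81 -0.42  1.03 -0.13]
0.1 [-14.7   0.7   0.3] [ 0.1 -0.2 -5.4]
0.23 [-32.7   3.5   0.2] [  0.1  -0.2 -12.8]
0.36 [-50.1   8.7   0.2] [  0.1  -0.2 -20.3]
0.49 [-66.8  16.1   0.1] [  0.1  -0.2 -27.7]
0.58 [-77.6  22.5   0.1] [  0.1  -0.2 -32.9]
```

apply_moves --increments '[{"grip": 170, "xyz": [-14.7, 0.7, 0], "rotation": [0, 0, -5.4]}, {"grip": 170, "xyz": [-32.7, 3.5, 0], "rotation": [0, 0, -12.8]}, {"grip": 170, "xyz": [-50, 8.7, 0], "rotation": [0, 0, -20.3]}, {"grip": 170, "xyz": [-67, 16, 0], "rotation": [0, 0, -27.7]}, {"grip": 170, "xyz": [-77.6, 22.5, 0], "rotation": [0, 0, -33]}]'

```text
time: 23.42
ee_pos: [0.4275, 0.2501, 0.0688]
eef_rot: [0.937, 0.349, 0.004, 0.0]
ft_force: [7.6, 3.6, -5.2]
width: 0.0292
```

```bash
python3 arc.py 68 .49 .36 .23 .1 0 ; python3 snap.py scene s2 330 470 160 240 5; python3 vm.py s2
```

```text
t 23.43 theta now 0.573 r 140.5 z 0.0688 F [ 7.6  3.6 -5.2] w 29.2 q [-1.33  0.26  0.8   2.02 -0.22  0.95  0.29]
0.49 [11.6  1.   0.8] [ 0.1 -0.4  5.6]
0.36 [29.6  3.9  1. ] [ 0.1 -0.4 13.1]
0.23 [47.   9.2  1.1] [ 0.1 -0.4 20.5]
0.1 [63.6 16.7  1.2] [ 0.1 -0.4 28. ]
0.0 [75.6 23.9  1.3] [ 0.  -0.4 33.7]
pad 37 x [87.8 91.3 94.8] y [-21.2  10.2  22.9] z 57.3 [91.9  1.2  6.3 44.8  3. ]
jaw 155 x [ 53.6  71.4 124.4] y [-21.4   4.1  23.4] z 58.0 [89.2  1.4 71.4 46.2  0. ]
module 139 x [101.  137.7 174.7] y [-20.3   8.3  23.5] z 56.2 [137.9   1.5  74.7  44.2   1.3]
cheek 64 x [168.7 178.8 188.7] y [-23.6   1.2  27.2] z 58.7 [178.7   2.4  20.5  53.2   5.1]
fin 13 x [-74.3 -68.7 -63.4] y [-60.9 -55.5 -50.5] z 85.1 [-69.6 -56.3  12.9   7.3  51.3]
post 56 x [-136.3 -111.6  -92.7] y [-93.7 -70.8 -48.8] z 96.0 [-111.3  -72.4   20.5   58.4   47.5]
```

View pics/s2.png

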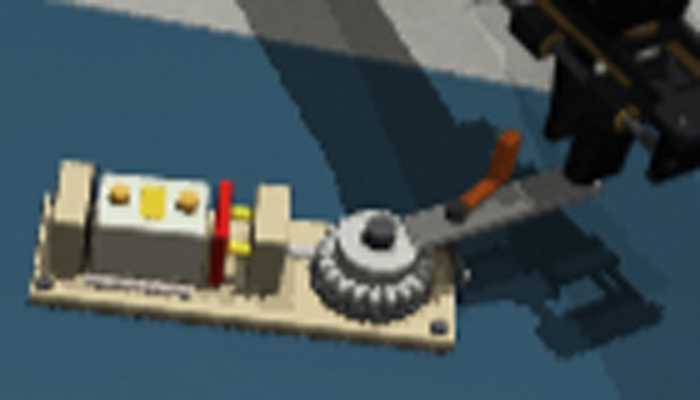

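Stroke 1 moved the jaw about 10 mm. Returning.

apply_moves --increments '[{"grip": 170, "xyz": [11.6, 1, 0.5], "rotation": [0, -0.2, 5.6]}, {"grip": 170, "xyz": [29.6, 4, 1], "rotation": [0, -0.4, 13]}, {"grip": 170, "xyz": [47, 9.2, 1], "rotation": [0, -0.4, 20.5]}, {"grip": 170, "xyz": [63.6, 16.7, 1], "rotation": [0, -0.4, 28]}, {"grip": 170, "xyz": [75.6, 24, 1], "rotation": [0, -0.4, 33.7]}]'

```text
time: 24.1
ee_pos: [0.499, 0.2814, 0.0678]
eef_rot: [0.998, 0.062, -0.001, 0.0]
ft_force: [-3.5, -0.7, 0.3]
width: 0.0293
```

```bash
python3 arc.py 68 -.1 -.23 -.36 -.49 -.58
```

```text
t 24.1 theta now 0.01 r 140.4 z 0.0678 F [-3.5 -0.7  0.3] w 29.3 q [-1.28  0.49  0.86  1.81 -0.43  1.04 -0.13]
-0.1 [15.3  0.9 -0.2] [0.  0.1 5.8]
-0.23 [33.3  3.9 -0.2] [ 0.1  0.1 13.2]
-0.36 [50.7  9.2 -0.3] [ 0.1  0.1 20.7]
-0.49 [67.3 16.7 -0.3] [ 0.1  0.1 28.1]
-0.58 [78.1 23.2 -0.3] [ 0.1  0.1 33.3]
```

apply_moves --increments '[{"grip": 170, "xyz": [15.3, 0.9, 0], "rotation": [0, 0, 5.8]}, {"grip": 170, "xyz": [33.3, 4, 0], "rotation": [0, 0, 13.2]}, {"grip": 170, "xyz": [50.7, 9.2, 0], "rotation": [0, 0, 20.7]}, {"grip": 170, "xyz": [67.3, 16.7, 0], "rotation": [0, 0, 28]}, {"grip": 170, "xyz": [78.5, 23.4, 0], "rotation": [0, 0, 33.5]}]'

```text
time: 24.72
ee_pos: [0.5797, 0.2684, 0.0675]
eef_rot: [0.973, -0.229, -0.002, 0.001]
ft_force: [-3.6, 0.1, 1.2]
width: 0.0289
```

apply_moves --increments '[{"grip": 170, "xyz": [2, 0.2, 0], "rotation": [0, 0, 0.5]}]'

```text
time: 24.85
ee_pos: [0.5815, 0.2673, 0.0673]
eef_rot: [0.972, -0.233, -0.002, 0.001]
ft_force: [-2.9, -0.1, 1.3]
width: 0.0289
```

```bash
python3 arc.py 68 -.5 -.37 -.24 -.11 0;python3 snap.py side d7 280 420 220 360 5; python3 vm.py d7
```

```text
t 24.85 theta now -0.596 r 140.3 z 0.0673 F [-2.9 -0.1  1.3] w 28.9 q [-1.16  0.69  0.93  1.63 -0.59  1.14 -0.55]
-0.5 [-13.4   0.8  -0.6] [ 0.2  0.2 -5.4]
-0.37 [-31.4   3.7  -0.6] [  0.1   0.2 -12.9]
-0.24 [-48.8   8.9  -0.5] [  0.1   0.2 -20.3]
-0.11 [-65.5  16.3  -0.5] [  0.1   0.2 -27.8]
0.0 [-78.7  24.2  -0.4] [  0.1   0.2 -34.1]
pad 104 x [84.1 86.5 93.2] y [-22.1   0.9  19.6] z 55.0 [88.5 -0.3 44.   9.5 88.8]
jaw 243 x [ 50.6  68.2 123.2] y [-20.9   1.5  21.9] z 58.0 [87.4  1.  74.9 43.6  0.7]
module 176 x [ 98.5 128.3 171.8] y [-19.8   2.2  21.2] z 56.5 [136.4   0.5  41.9  76.4  89.9]
cheek 74 x [169.  177.5 186.8] y [-22.7  -2.2  19.5] z 58.7 [177.3  -0.9  18.4  44.    4.6]
fin 0
post 9
```

apply_moves --increments '[{"grip": 170, "xyz": [-13.4, 0.8, 0], "rotation": [0, 0, -5.4]}, {"grip": 170, "xyz": [-31.4, 3.7, 0], "rotation": [0, 0, -13]}, {"grip": 170, "xyz": [-48.8, 9, 0], "rotation": [0, 0, -20.3]}, {"grip": 170, "xyz": [-65.5, 16.3, 0], "rotation": [0, 0, -27.8]}, {"grip": 170, "xyz": [-78.7, 24.2, 0], "rotation": [0, 0, -34]}]'

```text
time: 25.52
ee_pos: [0.5005, 0.2817, 0.0678]
eef_rot: [0.998, 0.065, -0.0, 0.0]
ft_force: [7.8, -2.0, -5.1]
width: 0.0287
```

```bash
python3 arc.py 68 .1 .23 .36 .49 .58
```

```text
t 25.52 theta now -0.001 r 140.4 z 0.0678 F [ 7.8 -2.  -5.1] w 28.7 q [-1.28  0.49  0.86  1.81 -0.43  1.04 -0.12]
0.1 [-14.2   0.8  -0.2] [ 0.   0.  -5.4]
0.23 [-32.1   3.7  -0.2] [  0.    0.  -12.8]
0.36 [-49.6   8.9  -0.1] [  0.    0.  -20.3]
0.49 [-66.2  16.3  -0.1] [  0.    0.  -27.7]
0.58 [-77.1  22.7  -0.1] [  0.    0.  -32.9]
```

apply_moves --increments '[{"grip": 170, "xyz": [-14.2, 0.8, 0], "rotation": [0, 0, -5.4]}, {"grip": 170, "xyz": [-32, 3.7, 0], "rotation": [0, 0, -12.8]}, {"grip": 170, "xyz": [-49.6, 9, 0], "rotation": [0, 0, -20.3]}, {"grip": 170, "xyz": [-66.2, 16.3, 0], "rotation": [0, 0, -27.7]}, {"grip": 170, "xyz": [-78, 23.2, 0], "rotation": [0, 0, -33.4]}]'

```text
time: 26.15
ee_pos: [0.4265, 0.2494, 0.0684]
eef_rot: [0.936, 0.352, 0.002, -0.0]
ft_force: [7.1, 3.5, -5.3]
width: 0.0287
```

```bash
python3 arc.py 68 .49 .36 .23 .1 0 ; python3 snap.py scene s3 330 470 160 240 5; python3 vm.py s3
```

```text
t 26.15 theta now 0.581 r 140.7 z 0.0684 F [ 7.1  3.5 -5.3] w 28.7 q [-1.34  0.26  0.81  2.02 -0.23  0.95  0.3 ]
0.49 [12.8  1.2  0.4] [ 0.  -0.2  6.1]
0.36 [30.7  4.3  0.5] [ 0.  -0.2 13.5]
0.23 [48.1  9.7  0.6] [ 0.  -0.2 21. ]
0.1 [64.7 17.3  0.6] [ 0.  -0.2 28.4]
0.0 [76.6 24.6  0.7] [-0.  -0.2 34.1]
pad 39 x [ 96.6 100.5 104.1] y [-21.9   9.7  25.2] z 56.8 [100.4   1.4   7.5  47.6   0.2]
jaw 139 x [ 65.   80.6 124.1] y [-21.    4.8  23.8] z 57.7 [94.7  2.4 58.6 49.8  4.1]
module 139 x [105.8 140.2 172.2] y [-20.8   5.9  22.8] z 56.2 [139.2   0.8  69.9  45.6   1.3]
cheek 75 x [168.8 178.8 188.6] y [-24.    4.6  26.5] z 58.7 [178.9   1.1  20.6  50.4   5.7]
fin 13 x [-74.4 -68.6 -63.3] y [-60.7 -54.6 -50. ] z 84.0 [-68.9 -55.5  12.3   6.9  52. ]
post 57 x [-133.9 -112.8  -92.3] y [-91.  -67.4 -48.6] z 96.5 [-114.4  -73.8   17.7   54.1   33.9]
```

View pics/s3.png

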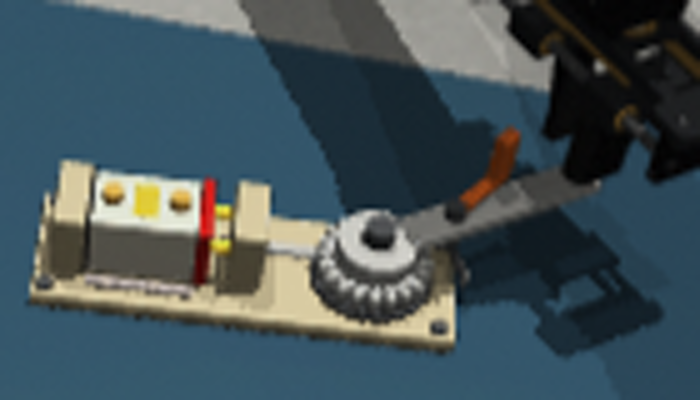

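Jaw travel is about 20.5 mm and the module is nearly home. Returning, then a partial third stroke with a check partway.

apply_moves --increments '[{"grip": 170, "xyz": [12.8, 1.2, 0.4], "rotation": [0, -0.2, 6]}, {"grip": 170, "xyz": [30.7, 4.3, 0.5], "rotation": [0, -0.2, 13.5]}, {"grip": 170, "xyz": [48, 9.7, 0.6], "rotation": [0, -0.2, 21]}, {"grip": 170, "xyz": [64.7, 17.3, 0.6], "rotation": [0, -0.2, 28.4]}, {"grip": 170, "xyz": [76.6, 24.6, 0.7], "rotation": [0, -0.2, 34]}]'

```text
time: 26.82
ee_pos: [0.4987, 0.2817, 0.0676]
eef_rot: [0.998, 0.064, -0.002, -0.0]
ft_force: [-2.6, -0.6, 1.9]
width: 0.029
```

```bash
python3 arc.py 68 -.1 -.23 -.36 -.49 -.58
```

```text
t 26.82 theta now 0.011 r 140.7 z 0.0676 F [-2.6 -0.6  1.9] w 29.0 q [-1.28  0.49  0.86  1.81 -0.43  1.04 -0.12]
-0.1 [15.6  1.2 -0.5] [-0.   0.2  6. ]
-0.23 [33.6  4.3 -0.5] [ 0.   0.2 13.4]
-0.36 [51.   9.7 -0.6] [ 0.   0.2 20.9]
-0.49 [67.5 17.3 -0.7] [ 0.   0.2 28.3]
-0.58 [78.3 23.7 -0.7] [ 0.   0.2 33.5]
```

apply_moves --increments '[{"grip": 170, "xyz": [15.6, 1.2, 0], "rotation": [0, 0, 6]}, {"grip": 170, "xyz": [33.6, 4.3, 0], "rotation": [0, 0, 13.4]}, {"grip": 170, "xyz": [51, 9.7, 0], "rotation": [0, 0, 21]}, {"grip": 170, "xyz": [67.5, 17.3, 0], "rotation": [0, 0, 28.3]}, {"grip": 170, "xyz": [79.5, 24.5, 0], "rotation": [0, 0, 34]}]'

```text
time: 27.45
ee_pos: [0.5804, 0.2683, 0.0671]
eef_rot: [0.973, -0.231, -0.002, 0.0]
ft_force: [-2.2, -0.3, 0.2]
width: 0.0289
```

```bash
python3 arc.py 68 -.5 -.37 -.24 -.11 0;python3 snap.py side d8 280 420 220 360 5; python3 vm.py d8
```

```text
t 27.45 theta now -0.586 r 140.8 z 0.0671 F [-2.2 -0.3  0.2] w 28.9 q [-1.17  0.69  0.94  1.63 -0.6   1.14 -0.54]
-0.5 [-12.    1.1  -0.9] [ 0.1  0.2 -5.2]
-0.37 [-30.    4.   -0.8] [  0.1   0.2 -12.7]
-0.24 [-47.4   9.1  -0.7] [  0.1   0.2 -20.1]
-0.11 [-64.1  16.5  -0.6] [  0.    0.3 -27.5]
0.0 [-77.4  24.3  -0.6] [  0.    0.3 -33.8]
pad 97 x [ 93.7  95.8 102.3] y [-21.7  -0.9  20.2] z 56.0 [98.7 -0.7 11.  42.1  1.5]
jaw 214 x [ 61.   77.3 123.8] y [-20.7   0.3  22.4] z 58.2 [92.2  0.4 63.4 45.7  0.1]
module 158 x [105.  134.9 174.1] y [-20.3   0.1  20.4] z 56.6 [139.7   0.4  70.2  41.7   0.3]
cheek 75 x [168.  176.6 188.1] y [-23.   -3.6  18.7] z 59.0 [177.5  -2.   20.5  41.4   2.5]
fin 0
post 9
```

View pics/d8.png

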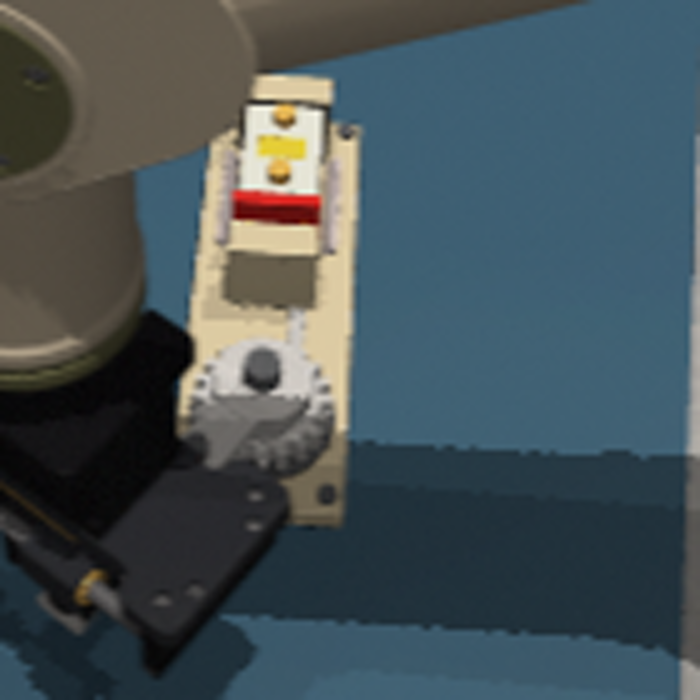

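apply_moves --increments '[{"grip": 170, "xyz": [-12, 1.1, 0], "rotation": [0, 0, -5.2]}, {"grip": 170, "xyz": [-30, 4, 0], "rotation": [0, 0, -12.7]}, {"grip": 170, "xyz": [-47.4, 9.1, 0], "rotation": [0, 0, -20]}, {"grip": 170, "xyz": [-64, 16.5, 0], "rotation": [0, 0, -27.5]}, {"grip": 170, "xyz": [-77.4, 24.3, 0], "rotation": [0, 0, -33.8]}]'

```text
time: 28.12
ee_pos: [0.5021, 0.2811, 0.0676]
eef_rot: [0.998, 0.062, 0.0, 0.0]
ft_force: [8.2, 0.2, -7.7]
width: 0.0291
```

```bash
python3 arc.py 68 .07 .14 .21 ; python3 snap.py scene s4 330 470 160 240 5; python3 vm.py s4
```

```text
t 28.12 theta now -0.012 r 139.7 z 0.0676 F [ 8.2  0.2 -7.7] w 29.1 q [-1.28  0.5   0.87  1.81 -0.44  1.04 -0.12]
0.07 [-11.4  -0.2  -0.4] [ 0. -0. -4.]
0.14 [-21.2   0.9  -0.4] [ 0. -0. -8.]
0.21 [-30.9   2.6  -0.4] [  0.  -0. -12.]
pad 40 x [ 97.9 101.7 105.3] y [-20.1   7.9  24.6] z 57.2 [101.6   2.   45.5   7.5  89.7]
jaw 140 x [ 68.7  84.4 124.4] y [-20.2   4.3  24. ] z 58.0 [96.2  3.3 56.  48.1  3. ]
module 132 x [106.3 140.4 173. ] y [-20.4   5.7  23.2] z 56.0 [1.403e+02 1.000e-01 6.830e+01 4.660e+01 1.400e+00]
cheek 67 x [168.6 178.8 188.7] y [-23.6   2.5  26.2] z 58.7 [178.4   1.   20.5  50.6   0.7]
fin 15 x [-95.  -89.5 -84.3] y [-11.4  -6.7  -2.8] z 84.3 [-89.8  -7.   10.8   8.1   4.8]
post 0
```

View pics/s4.png

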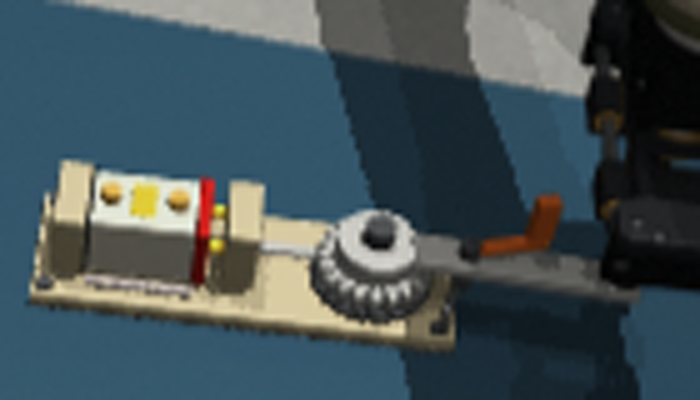

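```bash
cat > prof.py <<'E'
import sys; from fit import *
a=np.radians(7.1); u=np.array([np.sin(a),-np.cos(a)]); v=np.array([np.cos(a),np.sin(a)]); o=np.array([.5177,.1423])
for n in sys.argv[1:]:
    c=load(n); xs=np.arange(35,180,.5); acc=[]
    for z in (.0592,):
      for y in np.arange(-18,19,3):
        w=np.c_[o+xs[:,None]/1e3*u+y/1e3*v, np.full(len(xs),z)]
        p=proj(c,w).astype(np.float32)
        acc.append(cv2.remap(c['img'],p[None,:,0],p[None,:,1],cv2.INTER_LINEAR)[0].astype(float))
    A=np.mean(acc,0); br=A.sum(1)/3; red=A[:,2]-A[:,1]
    red[xs>130]=0; i=red.argmax(); h=red[i]/2
    def cross(s,lvl,i,d):
        while s[i]>lvl: i+=d
        return xs[i]-d*.5*(lvl-s[i])/(s[i-d]-s[i]) if s[i-d]!=s[i] else xs[i]
    lo,hi=cross(red,h,i,-1),cross(red,h,i,1)
    print(n,'pad',lo.round(1),hi.round(1))
    print(' br',list(zip(xs[(xs>38)&(xs<112)][::4].astype(int),br[(xs>38)&(xs<112)][::4].astype(int))))
E
python3 prof.py s1 s2 s3 s4
```

```text
s1 pad 77.7 85.2
 br [(np.int64(38), np.int64(115)), (np.int64(40), np.int64(113)), (np.int64(42), np.int64(110)), (np.int64(44), np.int64(153)), (np.int64(46), np.int64(190)), (np.int64(48), np.int64(189)), (np.int64(50), np.int64(189)), (np.int64(52), np.int64(189)), (np.int64(54), np.int64(189)), (np.int64(56), np.int64(189)), (np.int64(58), np.int64(190)), (np.int64(60), np.int64(182)), (np.int64(62), np.int64(120)), (np.int64(64), np.int64(84)), (np.int64(66), np.int64(90)), (np.int64(68), np.int64(112)), (np.int64(70), np.int64(114)), (np.int64(72), np.int64(115)), (np.int64(74), np.int64(112)), (np.int64(76), np.int64(101)), (np.int64(78), np.int64(92)), (np.int64(80), np.int64(88)), (np.int64(82), np.int64(88)), (np.int64(84), np.int64(72)), (np.int64(86), np.int64(67)), (np.int64(88), np.int64(103)), (np.int64(90), np.int64(112)), (np.int64(92), np.int64(113)), (np.int64(94), np.int64(116)), (np.int64(96), np.int64(116)), (np.int64(98), np.int64(114)), (np.int64(100), np.int64(112)), (np.int64(102), np.int64(110)), (np.int64(104), np.int64(104)), (np.int64(106), np.int64(100
[... 2878 characters left out ...]
, np.int64(121)), (np.int64(68), np.int64(144)), (np.int64(70), np.int64(177)), (np.int64(72), np.int64(192)), (np.int64(74), np.int64(192)), (np.int64(76), np.int64(192)), (np.int64(78), np.int64(192)), (np.int64(80), np.int64(192)), (np.int64(82), np.int64(191)), (np.int64(84), np.int64(191)), (np.int64(86), np.int64(174)), (np.int64(88), np.int64(104)), (np.int64(90), np.int64(99)), (np.int64(92), np.int64(115)), (np.int64(94), np.int64(119)), (np.int64(96), np.int64(107)), (np.int64(98), np.int64(96)), (np.int64(100), np.int64(91)), (np.int64(102), np.int64(89)), (np.int64(104), np.int64(96)), (np.int64(106), np.int64(158)), (np.int64(108), np.int64(207)), (np.int64(110), np.int64(204))]
```

Pin-gap profile: the pad is pushed in by about 5 mm (jaw +25.1, pad +20.1 since the start). It needs about 2 mm more, so roughly 0.165 rad.

apply_moves --increments '[{"grip": 170, "xyz": [-7, 0, 0], "rotation": [0, 0, -2.5]}, {"grip": 170, "xyz": [-14, 0.2, 0], "rotation": [0, 0, -5.3]}, {"grip": 170, "xyz": [-21, 0.9, 0], "rotation": [0, 0, -8]}, {"grip": 170, "xyz": [-23, 1.2, 0], "rotation": [0, 0, -8.8]}]'

```text
time: 28.68
ee_pos: [0.4786, 0.277, 0.0679]
eef_rot: [0.99, 0.142, 0.0, -0.0]
ft_force: [6.8, 0.6, -6.1]
width: 0.0292
```

```bash
cat >> prof.py <<'E'
    # jaw edges at half level 155
    f=lambda s,l,i0,d:cross(s,l,i0,d)
    j=np.argmax(br*((xs<95)&(red<40)))
    print(n,'jaw',cross(br,155,j,-1).round(1),cross(br,155,j,1).round(1))
E
sed -i "/ br'/d" prof.py
python3 arc.py 68 .2 ; python3 snap.py scene s5 330 470 160 240 5; python3 prof.py s1 s2 s3 s4 s5
```

```text
t 28.68 theta now 0.159 r 140.2 z 0.0679 F [ 6.8  0.6 -6.1] w 29.2 q [-1.31  0.44  0.85  1.87 -0.39  1.01 -0.01]
0.2 [-5.8  0.2 -0.1] [-0.  -0.1 -2.3]
s1 pad 77.7 85.2
s1 jaw 44.6 61.4
s2 pad 87.4 94.7
s2 jaw 53.3 71.7
s3 pad 96.7 104.2
s3 jaw 64.8 82.9
s4 pad 97.7 105.3
s4 jaw 69.0 87.1
s5 pad 97.8 105.3
s5 jaw 71.0 89.3
```

View pics/s5.png

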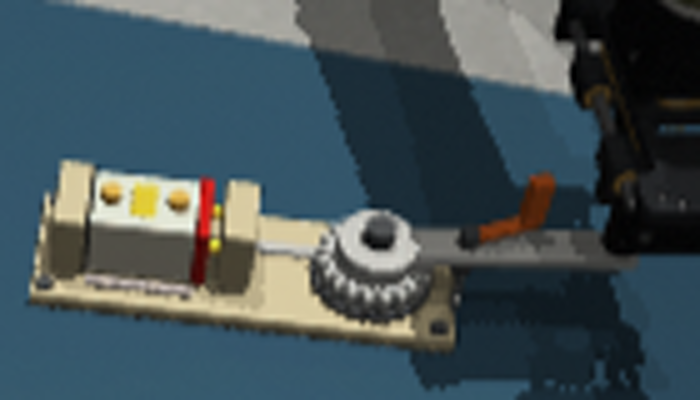

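The pad stayed at 105.3 while the jaw advanced 2.1 mm, so the module is home and the push-in is about 7.1 mm. Releasing and retreating upward.

apply_moves --increments '[{"grip": 90, "xyz": [0, 0, 0], "rotation": [0, 0, 0]}, {"grip": 90, "xyz": [0, 0, 0], "rotation": [0, 0, 0]}, {"grip": 90, "xyz": [0, 0, 0], "rotation": [0, 0, 0]}, {"grip": 90, "xyz": [0, 0, -25], "rotation": [0, 0, 0]}, {"grip": 90, "xyz": [0, 0, -60], "rotation": [0, 0, 0]}]'

```text
time: 29.35
ee_pos: [0.4778, 0.2766, 0.1279]
eef_rot: [0.99, 0.142, -0.0, 0.0]
ft_force: [0.6, 0.2, -0.1]
width: 0.0557
```

apply_moves --increments '[{"grip": 0, "xyz": [0, -10, -30], "rotation": [0, 0, 0]}, {"grip": 0, "xyz": [0, -30, -60], "rotation": [0, 0, 0]}, {"grip": 0, "xyz": [0, -60, -90], "rotation": [0, 0, 0]}, {"grip": 0, "xyz": [0, -80, -110], "rotation": [0, 0, 0]}, {"grip": 0, "xyz": [0, -80, -110], "rotation": [0, 0, 0]}]'

```text
time: 29.98
ee_pos: [0.4552, 0.3553, 0.2387]
eef_rot: [0.99, 0.143, 0.0, -0.0]
ft_force: [-0.7, -0.7, -1.2]
width: 0.0863
```

```bash
python3 snap.py scene s6; python3 snap.py side d9 270 430 210 360 5; python3 prof.py s5 s6; python3 vm.py s6; python3 arc.py 200 0
```

```text
s5 pad 97.8 105.3
s5 jaw 71.0 89.3
s6 pad 97.7 105.3
s6 jaw 71.0 89.3
pad 40 x [ 97.9 101.6 105.3] y [-18.3   7.1  25.1] z 57.4 [101.6   3.3  43.8   7.4  89.7]
jaw 136 x [ 70.9  86.4 124.4] y [-22.5   3.3  24. ] z 58.0 [97.8  1.5 53.  46.9  3.1]
module 141 x [106.3 140.3 173.7] y [-21.6   5.7  23.6] z 56.1 [140.3   1.3  46.3  68.7  89.6]
cheek 60 x [169.2 179.9 188.6] y [-24.4   1.5  25.4] z 58.7 [179.2   0.4  19.   50.6   1.9]
fin 17 x [-93.4 -86.7 -80.8] y [-27.2 -20.2 -14.9] z 85.1 [-87.6 -22.   14.4   9.6  28.7]
post 42 x [-148.3 -138.7 -129. ] y [-24.4 -13.4  -4.4] z 95.6 [-139.3  -15.2   20.2   20.    13.2]
t 30.07 theta now 0.164 r 219.3 z 0.2371 F [ 0.7 -0.5  0.1] w 86.7 q [-1.49  0.3   0.93  1.62 -0.24  1.34 -0.25]
0.0 [23.2 80.8 37.2] [0.1 0.1 9.2]
```

View pics/s6.png

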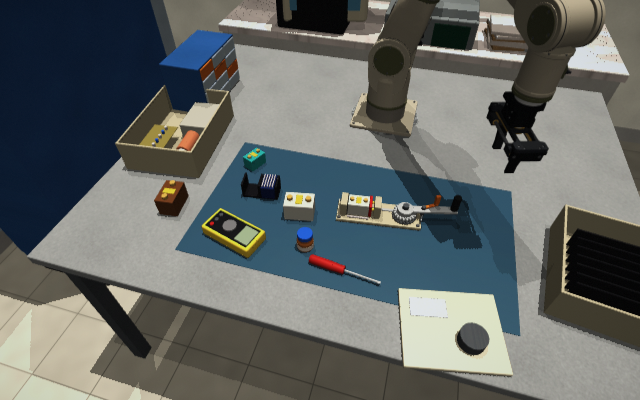

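View pics/d9.png

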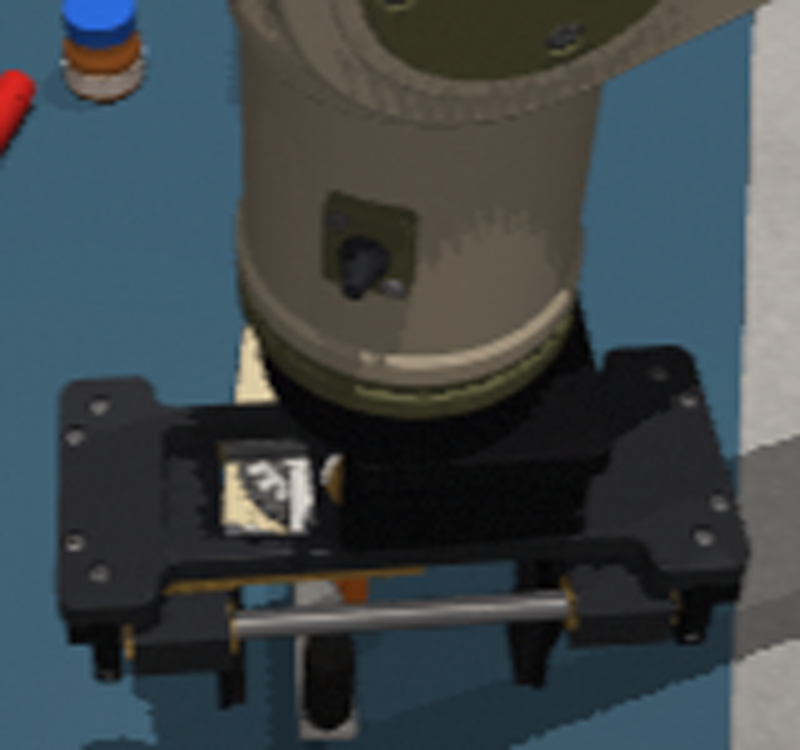

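The jaw and pad readings didn't change after release. The module is in the vise at scene pixel (360,204), and everything else is where it was. Handing in.

```bash
python3 -c "
from bench import r
print(r.close_job())"
```

```text
the job is handed in; nothing more can be done
None
```

The job is done and handed in at about 30 s of the 72 s allowed; the hand-in reports no verdict.

- **Module:** I lifted the light-grey module out of the carrier by its ends and set it on the bench. I regripped it by its long sides and laid it in the nest about 5 mm short of the cheek.
- **Vise:** I threw the orange fin to its tightening side. Then I pumped the handle with two full strokes and one partial stroke, let go and backed the arm away.

**Last checks:**
- **Pad:** it is pushed in about 7.1 mm of 14 mm. That comes from edge positions in the scene picture, so it is good to about 1 mm.
- **Seating:** the module is against the cheek, because the pad stayed put while the jaw advanced its last 2 mm.
- **After release:** the jaw and pad readings did not change. The fin still sits on the tightening side, and everything else looks to be where it was in the scene picture.
- **Limits of the view:** the side camera's view of the jaw was blocked by the arm at the end, so the final readings rest on the scene camera alone. Scene and side estimates of jaw travel differed by 1–2 mm partway through.

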